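# Make a black-body calibrator ready for shipment

## Robot

A 6-joint arm with a two-finger parallel gripper is mounted at the origin on the work surface. World frame = base frame: x ahead of the robot, y to its left, z up, the work surface at z = 0. Lengths are in m, angles in rad, forces in N, time in s.
With the tool pointing down it reaches from about 0.25 to 0.775 m from the base axis. Payload 4 kg.
Tool frame: the origin (TCP) lies on the centre line of the jaws, within the pads' length; the fingertips stand 14 mm ahead of it and the grasp point (between the pads) lies 5 mm behind it (robot.tcp_to_tips is the distance from the TCP to the fingertips, in m); z points along the fingers, y is the line along which they close (so a half turn about z gives the same grasp; the last joint's range is limited). The gripper opens to 94 mm and grips with 3 to 60 N. Pads are 16 mm wide; open, the fingers measure 119 mm over their backs; the gripper's body (75 mm by 177 mm) begins 78 mm behind the grasp point.
Start: joints at [-1.209, 0.087, 1.371, -0, 1.684, -0.103], TCP at [0.247, -0.492, 0.22] pointing down, gripper open.
Joint ranges: [-3.1, 3.1], [-0.76, 2.03], [0.27, 2.55], [-1.08, 4.22], [0.17, 2.65], [-2.57, 2.57]. Speed limits (rad/s): [2.79, 2.79, 3.14, 3.14, 3.14, 3.14].

## Interface

Orientations are given as [roll, pitch, yaw] about the fixed x, y, z axes, in that order (R = Rz(yaw) Ry(pitch) Rx(roll)).
In Python, from bench import robot gives the robot as it stands.
- The arm moves only by the tool carry_out, never from a script. Its argument "increments" is a list of rows, each a list of 3 entries, a list of its own where there are three numbers: the closure in counts, from 0 (fully open) to 255 (shut), then the shift along the tool's x, y, z in mm, then the turn about the tool's z in degrees. In form: [[fingers, [dx, dy, dz], twist], ...]. A call has 1 to 8 rows; each row shifts and turns the commanded pose from where the row before left it, along the tool's axes as they then stand; what a row does not reach is not made up. A row lasts 1/10 s, in which the tool goes at most 50 mm and 8.59 degrees, less where a joint would pass 70% of its speed; a pose out of reach is approached as far as the arm can. A call with a gripper value outside its range is refused whole. The fingers move at their own pace and stop on an object; the grip force is fixed at half the most. Time passes only in rows, so rows that do not move let the fingers close. It gives the time, the measured TCP pose, the force, the opening and the grip force at its end, in the units of the state.
- robot.get_obs(): the state, without advancing time (a new reading comes with each control period).
- robot.snapshot(name): name is "scene" or "side" or "wrist"; returns the picture (384x512x3 uint8, blue, green, red); there is no depth.
- robot.get_calibration(name): a dict with "vfov" (degrees; the focal length in pixels is half the picture's height over the tangent of half this angle, whatever the lens; pixels are square), "cx", "cy" (the principal point, pixels), "T" (4x4, takes a point from camera to world coordinates). Camera axes: x right, y down, z forward; pixel columns grow to the right and rows downward; lengths in m; the calibration is good to about 2 mm. A picture is of the moment at which its call begins: read the wrist's pose just before it. get_calibration takes no time and is no camera call; for the wrist camera it gives the pose at the moment of the call.
- robot.close_job(): hands the job in; it is judged then, once.
The state is a dict: "time": time; "joint_positions": joint angles; "qvel": joint speeds; "joint_torque": joint torques, N m; "tool_pos": TCP position; "ee_rot": TCP orientation; "wrist_force": force on the tool from outside, world axes, zero at the start; "wrist_torque": the same for the moment, N m; "width": finger opening in m; "finger_force": force on a finger pad.
Only numpy, scipy, OpenCV 4.12 (cv2) and the standard library are available. Lean on these libraries where they do the work, as an engineer would, in place of code of your own. Each camera call takes 0.05 s, during which the arm holds its last target. There are 200 camera calls.

## Task

Get the calibrator ready for shipping. First isolate it: press the fuse carrier down in its grey socket until the latch lets go and it springs up, then pull it out and put it in the blue tray; no R-clip may be fitted while the carrier is still in its socket. Then move every thermometer probe from the wooden stand into a well of the green block, fully down, and push every R-clip fully home on a stud of its own, straight leg through the cross-hole and bent leg snapped round the stud, leaving the other things on the bench where they are.

Things in the scene. Friction and masses are not known exactly. Their poses are not given: they have to be found in the camera images.
- skid: fixed aluminium skid, x -40..320, y -105..105, 12 mm thick; origin on the bench under the middle stud, +x away from the robot. Three upright steel studs, 30 mm thick, at x 0, y -80, 0, 80, tops 72 mm high, in a blue bar (x -18..18, top 24). Green well block x 60..110, y -65..65, top 62. Black calibrator x 140..310, y -110..110, top 126. Clips go in from the free -x side
- hole0 (a point): centre of the cross-hole inside the stud at skid y = -80 mm, 46 mm above the bench; the hole is 11 x 11 mm and runs through along skid x
- hole1 (a point): the same for the middle stud, skid y = 0
- hole2 (a point): the same for the stud at skid y = +80 mm
- well0 (a point): mouth centre of the probe well at skid x = 85, y = -35 mm, 62 mm above the bench: round, 14 mm wide, 45 mm deep (bottom 17 mm above the bench)
- well1 (a point): the same for the well at skid y = +35 mm
- dock: fixed grey carrier socket, x -34 to +57, y -37 to +37, walls 68 mm tall. Origin: centre of the socket on the bench. A red latch hook stands on its +x side and grips over the carrier's black body
- latch (a joint): red latch hook, hinge angle in rad: 0 = hooked over the carrier, about 0.1 to 0.36 = swung clear; stays where it is left. It swings clear when the carrier is pressed about 10 mm down or more (6 to 9 N)
- carrier: fuse carrier: black body 36 x 36 x 55 mm, yellow grip on top 20 (x) x 20 (y) x 30 mm. Origin: centre of underside. Starts latched upright in the socket, yawed like it, underside 20 mm above the bench, on a 5 N spring. Press the grip straight down 12 to 14 mm (hard stop behind) and let it rise: it springs up to 42 mm and lifts out freely. Grasp the grip across y. 120 g
- tray: loose blue open tray, 150 (x) x 140 (y) x 40 mm tall, walls and floor 5 mm thick; origin centre of underside. 450 g
- clip0: R-clip lying flat, z up; may be absent. Orange tab: x -16..12, y -12..12, z 0..22 mm about the origin (underside); grasp across y. Straight leg: 7 mm thick, along +x to x = 115, at y 0, z 3.5. Sprung bent leg, 6 mm thick, +y side, z 3.5: centre line y 11.5 at x 51 and 79, 15.5 at x 59 to 71 (stud's seat), 22.5 at the tip, x 96. Pushing home takes up to 10 N. 85 g
- clip0_seat (a point): point on the straight leg's axis of clip0, at x = 65, y = 0, z = 3.5 mm in its frame, that lies in the middle of a stud when the clip is home
- clip1: R-clip lying flat, z up; may be absent. Orange tab: x -16..12, y -12..12, z 0..22 mm about the origin (underside); grasp across y. Straight leg: 7 mm thick, along +x to x = 115, at y 0, z 3.5. Sprung bent leg, 6 mm thick, +y side, z 3.5: centre line y 11.5 at x 51 and 79, 15.5 at x 59 to 71 (stud's seat), 22.5 at the tip, x 96. Pushing home takes up to 10 N. 85 g
- clip1_seat (a point): point on the straight leg's axis of clip1, at x = 65, y = 0, z = 3.5 mm in its frame, that lies in the middle of a stud when the clip is home
- clip2: R-clip lying flat, z up; may be absent. Orange tab: x -16..12, y -12..12, z 0..22 mm about the origin (underside); grasp across y. Straight leg: 7 mm thick, along +x to x = 115, at y 0, z 3.5. Sprung bent leg, 6 mm thick, +y side, z 3.5: centre line y 11.5 at x 51 and 79, 15.5 at x 59 to 71 (stud's seat), 22.5 at the tip, x 96. Pushing home takes up to 10 N. 85 g
- clip2_seat (a point): point on the straight leg's axis of clip2, at x = 65, y = 0, z = 3.5 mm in its frame, that lies in the middle of a stud when the clip is home
- probe0: thermometer probe, upright: steel stem 10 mm thick with round tip, 90 mm long, topped by a round red handle 22 mm in diameter, 90 to 130 mm above the tip. Origin: the tip, z up. 60 g. Starts upright in a hole (13 mm wide, 35 mm deep) of the fixed wooden stand, a block 60 x 120 x 45 mm with two holes 60 mm apart; tip 10 mm above the bench; may be absent
- probe1: thermometer probe, upright: steel stem 10 mm thick with round tip, 90 mm long, topped by a round red handle 22 mm in diameter, 90 to 130 mm above the tip. Origin: the tip, z up. 60 g. Starts upright in a hole (13 mm wide, 35 mm deep) of the fixed wooden stand, a block 60 x 120 x 45 mm with two holes 60 mm apart; tip 10 mm above the bench; may be absent
- lens_cap: bystander, leave alone: grey round lens cap, 96 mm across, 8 mm thick, lying flat; origin centre of underside
- spectacles: bystander, leave alone: pair of safety spectacles with black frame, about 130 mm wide and 120 mm long, 40 mm tall; origin under the bridge
- ruler: bystander, leave alone: steel ruler 200 x 28 x 4 mm, lying; origin centre of underside
- screwdriver: bystander, leave alone: screwdriver lying on the bench, about 200 mm long
- weight: bystander, leave alone: steel upright balance weight, 64 mm across, 75 mm tall; origin centre of underside
- cleaner: bystander, leave alone: small bottle of cleaner, 56 mm across, 130 mm tall; origin centre of underside
Not all that is in view belongs to the job. There is more than one size of the carrier; the one meant has the size given above.

How it is judged:
By the outcome, as a careful person would: the job done as asked, in the order asked, and still so for the second after the job is handed in, with the robot touching nothing.
Of clip0, clip1, clip2 only 2 to 3 are there at a start; the rules pass over those that are not, and their reading is None.
Of probe0, probe1 only 1 to 2 are there at a start; the rules pass over those that are not, and their reading is None.
At some moment in a run one of tray, clip0, clip1, clip2 may be knocked a few centimetres aside while the robot is not near it.
It also fails if it takes over 210 s, if anything falls off the work surface, if the arm or the gripper's body presses on something with over 40 N, if the wrist force passes 120 N, or if a joint passes its speed limit or range.

## Working session

There is one attempt and no reset: what is moved stays moved. The work goes in short steps, Python scripts to look and compute and a tool call to move; the robot and the scene stay as the last step left them, time stands still between calls to the robot, and variables do not carry over. Pictures are saved under pics/ and viewed, at most 15 in all, crops included, and the job is handed in when it is done.

Besides the shell and the picture viewer there is one more tool, called by a JSON object that holds its "name" and its "arguments", one argument or row to a line. carry_out: Moves the arm, as the interface text tells. Its arguments: {"type":"object","properties":{"increments":{"type":"array","items":{"type":"array"}}},"required":["increments"]}

```bash
ls; mkdir -p pics; python3 - <<'E'
from bench import robot
import cv2
o=robot.get_obs(); print(o)
for n in ("scene","side"):
    im=robot.snapshot(n); c=robot.get_calibration(n); print(n,c)
    cv2.imwrite(f"pics/{n}0.png",im); cv2.imwrite(f"pics/{n}0v.png",cv2.resize(im,(768,576),interpolation=cv2.INTER_CUBIC))
E
```

```text
pics
{'time': 0.0, 'joint_positions': array([-1.20911300e+00,  8.79576334e-02,  1.37221768e+00,  2.51469103e-06,
        1.68357755e+00, -1.03106910e-01]), 'qvel': array([ 0.00032016, -0.00099589,  0.00151379, -0.00217071, -0.00132231,
       -0.00105788]), 'joint_torque': array([-1.07727003e-03, -3.40186930e+01, -3.02427685e+01,  7.16688344e-02,
        3.30369116e-02, -1.65475385e-04]), 'tool_pos': array([ 0.24634464, -0.49118649,  0.21832125]), 'ee_rot': array([-3.13944418e+00, -2.24823226e-04,  4.64790273e-01]), 'wrist_force': array([1.04599169, 0.16612607, 0.280332  ]), 'wrist_torque': array([-0.025064  , -0.00124558,  0.0273521 ]), 'finger_force': 0.0, 'width': 0.09415797438323205}
scene {'vfov': 44.866682222948036, 'cx': 253.14054838191117, 'cy': 191.37765804787233, 'T': array([[ 0.79995143,  0.39653097, -0.45037861,  1.2587303 ],
       [ 0.60005023, -0.53382746,  0.59579188, -0.91876461],
       [-0.00417453, -0.74685436, -0.66497454,  1.12106148],
       [ 0.        ,  0.        ,  0.        ,  1.        ]])}
side {'vfov': 47.60293955108416, 'cx': 250.39318482506104, 'cy': 185.17016589511337, 'T': array([[-0.7627188 , -0.48792974,  0.42448157, -0.06028115],
       [-0.64645194,  0.55593646, -0.52252707,  0.74319572],
       [ 0.01897172, -0.67294815, -0.73944632,  1.14222597],
       [ 0.        ,  0.        ,  0.        ,  1.        ]])}
```

View pics/scene0v.png

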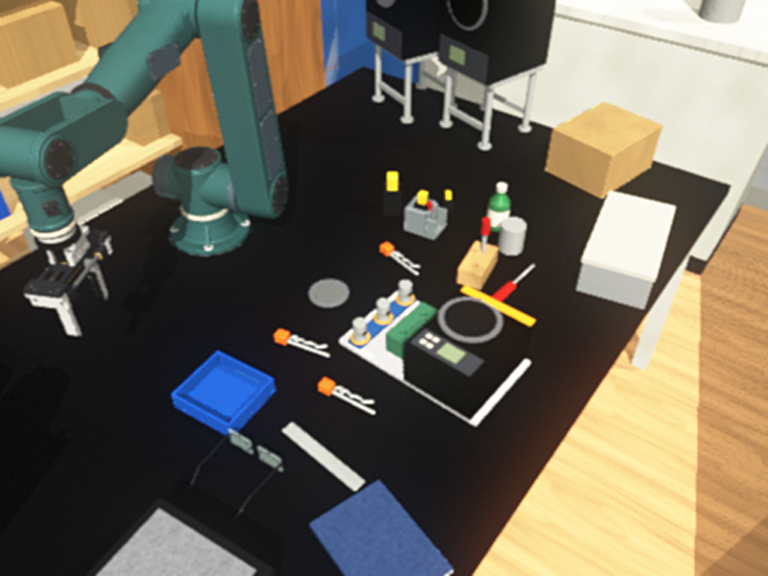

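View pics/side0v.png

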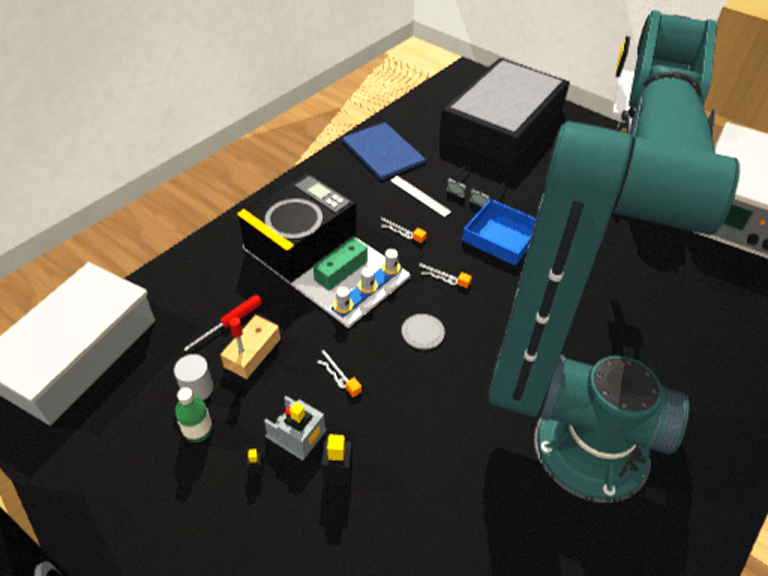

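Scene view (1.5x): carrier in the grey socket at (424,198), with its decoys large (392,180) and small (448,195). Clips are at (386,249), (282,337) and (326,386). The one probe is at (485,228), the tray at (223,390) and the studs at (360,325), (382,306), (404,287). In the side view the carrier in the socket is at (297,411), with the decoys at (336,447) and (252,456).

```bash
cat > h.py <<'E'
import numpy as np, cv2
from bench import robot
def ray(c,uv):
    f=192/np.tan(np.radians(c["vfov"])/2); T=c["T"]
    d=T[:3,:3]@np.array([(uv[0]-c["cx"])/f,(uv[1]-c["cy"])/f,1]); return T[:3,3],d
def onz(c,uv,z):
    o,d=ray(c,uv); return o+d*(z-o[2])/d[2]
def tri(c1,a,c2,b):
    o1,d1=ray(c1,a);o2,d2=ray(c2,b)
    s=np.linalg.lstsq(np.stack([d1,-d2],1),o2-o1,rcond=None)[0]
    p,q=o1+s[0]*d1,o2+s[1]*d2; return (p+q)/2,np.linalg.norm(p-q)
def proj(c,P):
    f=192/np.tan(np.radians(c["vfov"])/2); T=c["T"]; p=T[:3,:3].T@(np.asarray(P)-T[:3,3])
    return np.array([c["cx"]+f*p[0]/p[2],c["cy"]+f*p[1]/p[2]])
HSV=dict(orange=((5,150,120),(16,255,255)),yellow=((22,150,120),(34,255,255)),red=((0,150,80),(4,255,255)),
 blue=((105,150,60),(125,255,255)),green=((60,60,40),(88,255,200)),grey=((0,0,120),(179,60,255)))
def mask(im,col):
    return cv2.inRange(cv2.cvtColor(im,cv2.COLOR_BGR2HSV),*HSV[col])
def blobs(im,col,amin=8):
    n,l,s,c=cv2.connectedComponentsWithStats(mask(im,col))
    return [(c[i].round(1).tolist(),int(s[i,4]),s[i,:4].tolist()) for i in range(1,n) if s[i,4]>=amin]
E
python3 - <<'E'
from h import *
cs={n:robot.get_calibration(n) for n in("scene","side")}
I={n:cv2.imread(f"pics/{n}0.png") for n in cs}
for n in cs:
    for col in("orange","yellow","red","blue"):
        print(n,col,[b for b in blobs(I[n],col) ])
def T(a,b): 
    p,e=tri(cs["scene"],np.array(a)/1.5,cs["side"],np.array(b)/1.5); return (p*1000).round(),round(e*1000,1)
for k,a,b in [("stud+y?",(404,286),(342,292)),("studm",(382,304),(367,273)),("stud-y",(360,324),(391,254)),
 ("carr",(424,197),(297,411)),("big",(392,180),(336,447)),("small",(448,195),(252,456)),("probe",(485,228),(236,327)),
 ("clipA",(386,249),(353,386)),("clipB",(282,337),(464,281)),("clipC",(326,385),(420,235))]: print(k,*T(a,b))
E
```

```text
scene orange [([194.8, 32.5], 2494, [172, 0, 45, 76]), ([126.9, 66.9], 1872, [104, 26, 44, 74]), ([98.0, 111.1], 36, [93, 107, 10, 9]), ([256.9, 165.3], 52, [253, 161, 10, 10]), ([330.5, 199.0], 8, [327, 197, 8, 5]), ([187.2, 224.1], 69, [182, 219, 12, 11]), ([217.0, 257.3], 73, [212, 251, 12, 13])]
scene yellow [([261.4, 120.5], 109, [257, 114, 9, 14]), ([281.3, 131.0], 65, [278, 126, 8, 11]), ([298.4, 129.6], 40, [296, 126, 6, 8]), ([332.1, 203.2], 226, [308, 190, 48, 27])]
scene red [([285.8, 136.7], 16, [284, 134, 4, 6]), ([323.2, 150.5], 75, [320, 144, 7, 13]), ([336.2, 193.5], 124, [328, 187, 17, 14])]
scene blue [([231.7, 22.7], 1257, [215, 0, 34, 54]), ([261.1, 43.7], 180, [255, 34, 14, 19]), ([276.1, 48.1], 37, [275, 43, 4, 12]), ([1.7, 138.6], 58, [0, 129, 6, 17]), ([263.9, 205.8], 47, [261, 202, 9, 9]), ([248.9, 218.5], 58, [245, 214, 11, 11]), ([148.7, 261.5], 2473, [113, 233, 72, 58])]
side orange [([497.1, 16.5], 48, [492, 10, 11, 14]), ([507.2, 14.3], 9, [506, 13, 4, 5]), ([479.1, 18.1], 12, [478, 14, 3, 9]), ([490.3, 20.3], 12, [488, 18, 5, 6]), ([502.4, 24.4], 16, [4
[... 1261 characters left out ...]
3.3], 11, [233, 201, 2, 6]), ([235.3, 256.0], 39, [231, 253, 9, 7]), ([197.8, 274.5], 90, [193, 268, 10, 14]), ([223.4, 297.8], 193, [218, 289, 12, 18]), ([168.1, 303.1], 53, [165, 299, 7, 9])]
side red [([159.6, 209.4], 314, [147, 196, 27, 29]), ([191.2, 274.0], 13, [190, 271, 3, 7])]
side blue [([333.2, 153.9], 1381, [308, 133, 49, 44]), ([255.7, 186.1], 33, [252, 182, 9, 10]), ([238.7, 197.7], 56, [233, 192, 14, 13])]
stud+y? [586.  63.  65.] 0.3
studm [582. -16.  66.] 0.6
stud-y [580. -96.  66.] 4.4
carr [441. 350.  92.] 7.6
big [334. 358.  99.] 4.4
small [455. 451.  49.] 3.2
probe [652. 301. 116.] 1.7
clipA [432. 202.  11.] 1.3
clipB [ 429. -186.    8.] 3.6
clipC [ 600. -236.   13.] 4.4
```

```bash
cat >> h.py <<'E'
from scipy.spatial.transform import Rotation as Ro
def delta(x,y,z,yaw=None):
    "print tool-frame mm shift and twist to a target (mm, deg)"
    o=robot.get_obs(); r,p,w=o["ee_rot"]; R=Ro.from_euler("xyz",o["ee_rot"]).as_matrix()
    d=R.T@(np.array([x,y,z])-o["tool_pos"]*1000)
    tw=0 if yaw is None else -((yaw-np.degrees(w)+90)%180-90)
    print("t %.1f pos"%o["time"],(o["tool_pos"]*1000).round(1),"yaw %.1f"%np.degrees(w),"-> d",d.round(1),"twist %.1f"%tw,"n %.0f"%np.linalg.norm(d))
E
python3 - <<'E'
from h import *
c,s=[robot.get_calibration(n) for n in("scene","side")]
print(tri(c,(281.3,131),s,(197.8,274.5)),tri(c,(285.8,136.7),s,(191.2,274)),tri(c,(261.4,120.5),s,(223.4,297.8)),tri(c,(298.4,129.6),s,(168.1,303.1)))
delta(430,340,260,0)
c=robot.get_calibration("wrist"); R=Ro.from_euler("xyz",robot.get_obs()["ee_rot"]).as_matrix()
print("cam in tool",R.T@(c["T"][:3,3]-robot.get_obs()["tool_pos"]),"\n",(R.T@c["T"][:3,:3]).round(3),c["vfov"])
E
```

```text
(array([0.43746332, 0.34975515, 0.09268566]), np.float64(0.002154230813660567)) (array([0.45982087, 0.3525547 , 0.07385047]), np.float64(0.0015585304698391678)) (array([0.33553359, 0.35736934, 0.09751062]), np.float64(0.00294856560830168)) (array([0.45503155, 0.44959888, 0.0518543 ]), np.float64(0.0022851831297455646))
t 0.1 pos [ 246.4 -491.2  218.4] yaw 26.6 -> d [ 536.8 -660.8  -40.2] twist 26.6 n 852
cam in tool [ 0.0843569   0.00051722 -0.16445609] 
 [[ 0.001 -0.958 -0.286]
 [ 1.     0.001  0.001]
 [-0.    -0.286  0.958]] 64.66829278924965
```

{"name": "carry_out", "arguments": {
  "increments": [
    [0,[28,-35,-20],0],
    [0,[30,-37,-20],0],
    [0,[30,-37,0],0],
    [0,[30,-37,0],0],
    [0,[30,-37,0],0],
    [0,[30,-37,0],0],
    [0,[30,-37,0],0],
    [0,[30,-37,0],0]
  ]
}}

```text
time: 0.9
tool_pos: [0.3269, -0.1218, 0.2585]
ee_rot: [3.142, -0.0, 0.464]
wrist_force: [0.7, 0.6, -0.6]
width: 0.0942
finger_force: 0.0
```

{"name": "carry_out", "arguments": {
  "increments": [
    [0,[30,-37,0],0],
    [0,[30,-37,0],0],
    [0,[30,-37,0],0],
    [0,[30,-37,0],0],
    [0,[30,-37,0],0],
    [0,[30,-37,0],0],
    [0,[30,-37,0],0],
    [0,[30,-37,0],0]
  ]
}}

```text
time: 1.7
tool_pos: [0.4087, 0.2506, 0.2584]
ee_rot: [3.141, 0.001, 0.466]
wrist_force: [0.3, -0.1, -0.4]
width: 0.0937
finger_force: 0.0
```

{"name": "carry_out", "arguments": {
  "increments": [
    [0,[30,-37,0],0],
    [0,[30,-37,0],0],
    [0,[0,0,0],8],
    [0,[0,0,0],8],
    [0,[0,0,0],8],
    [0,[0,0,0],0]
  ]
}}

```text
time: 2.3
tool_pos: [0.4293, 0.3416, 0.258]
ee_rot: [3.141, 0.001, 0.047]
wrist_force: [-0.4, -0.2, 0.3]
width: 0.0941
finger_force: 0.0
```

```bash
python3 - <<'E'
from h import *
delta(437,350,260,0)
im=robot.snapshot("wrist"); cv2.imwrite("pics/w1.png",im)
for k in("yellow","red"): print(k,blobs(im,k,40))
E
```

```text
t 2.3 pos [429.3 341.6 258. ] yaw 2.7 -> d [ 8.1 -8.  -2. ] twist 2.7 n 12
yellow [([166.2, 141.2], 52, [155, 132, 20, 19]), ([244.4, 160.6], 62, [236, 153, 21, 24]), ([232.4, 246.7], 313, [219, 230, 34, 44])]
red [([245.4, 143.6], 211, [239, 134, 13, 19])]
```

View pics/w1.png

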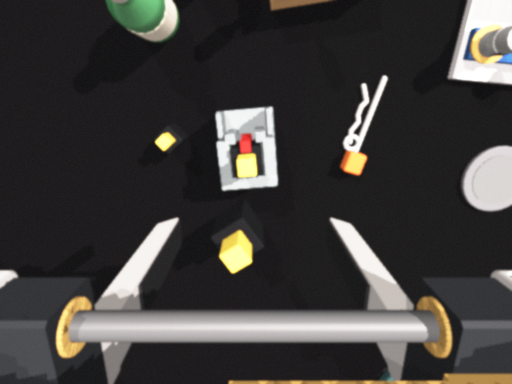

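Wrist view: grip in the grey socket at (246,165), with the red latch above it at (245,144). The small decoy is at (166,141) and the big one at (237,250), both on the bench outside the socket. The one I want is in the socket. One clip is at (354,162).

```bash
python3 - <<'E'
from h import *
im=cv2.imread("pics/w1.png"); c=robot.get_calibration("wrist")
hsv=cv2.cvtColor(im,cv2.COLOR_BGR2HSV)
m=cv2.inRange(hsv,(20,80,90),(36,255,255)); cs,_=cv2.findContours(m,0,2)
for k in cs:
    if cv2.contourArea(k)<60: continue
    r=cv2.minAreaRect(k); z=.105
    b=np.array([onz(c,p,z)[:2]*1000 for p in cv2.boxPoints(r)]); print(np.round(r[0]),b.mean(0).round(1),b.round(0).tolist(),[np.linalg.norm(b[i]-b[i-1]).round(1) for i in(1,2)])
g=cv2.inRange(hsv,(0,0,90),(179,70,255)); g[:95]=0; g[200:]=0; g[:,:200]=0; g[:,290:]=0
pts=cv2.findNonZero(g); r=cv2.minAreaRect(pts)
b=np.array([onz(c,p,.068)[:2]*1000 for p in cv2.boxPoints(r)]); print("dock",b.round(1).tolist(),b.mean(0),[np.degrees(np.arctan2(*(b[i]-b[i-1])[::-1])) for i in(1,2)])
print("red",onz(c,(245.4,143.6),.08))
s=robot.get_calibration("scene");i=cv2.imread("pics/scene0.png")
print(proj(c,[.437,.35,.105]))
x=im[90:210,130:300]; cv2.imwrite("pics/c1.png",cv2.resize(x,None,fx=4,fy=4,interpolation=2))
E
```

```text
[447. 332.] [237.6  83.6] [[263.0, 95.0], [264.0, 89.0], [212.0, 72.0], [211.0, 78.0]] [np.float64(6.1), np.float64(55.2)]
[ 66. 328.] [218.  569.5] [[259.0, 579.0], [262.0, 554.0], [177.0, 559.0], [173.0, 586.0]] [np.float64(25.1), np.float64(85.7)]
[ 81. 303.] [258.7 545.3] [[252.0, 552.0], [267.0, 548.0], [266.0, 539.0], [251.0, 542.0]] [np.float64(15.4), np.float64(9.2)]
[236. 252.] [338.2 357.2] [[344.0, 386.0], [371.0, 353.0], [333.0, 328.0], [305.0, 361.0]] [np.float64(42.3), np.float64(45.4)]
[355. 163.] [451.  233.6] [[444.0, 244.0], [464.0, 239.0], [459.0, 223.0], [438.0, 228.0]] [np.float64(20.9), np.float64(16.3)]
[246. 165.] [442.6 349.7] [[454.0, 363.0], [457.0, 340.0], [432.0, 336.0], [428.0, 359.0]] [np.float64(22.9), np.float64(26.3)]
[165. 141.] [464.2 435.9] [[463.0, 449.0], [477.0, 435.0], [466.0, 423.0], [451.0, 437.0]] [np.float64(19.9), np.float64(16.2)]
[483.  48.] [568.9 127.1] [[577.0, 147.0], [587.0, 129.0], [561.0, 107.0], [551.0, 125.0]] [np.float64(20.2), np.float64(33.5)]
dock [[496.1, 390.4], [504.4, 323.1], [410.0, 309.3], [400.6, 381.8]] [452.766313   351.16063427] [np.float64(-82.9685156327248), np.float64(-171.65151429600874)]
red [0.46171036 0.35201784 0.08      ]
[245.70938328 170.12543536]
```

View pics/c1.png

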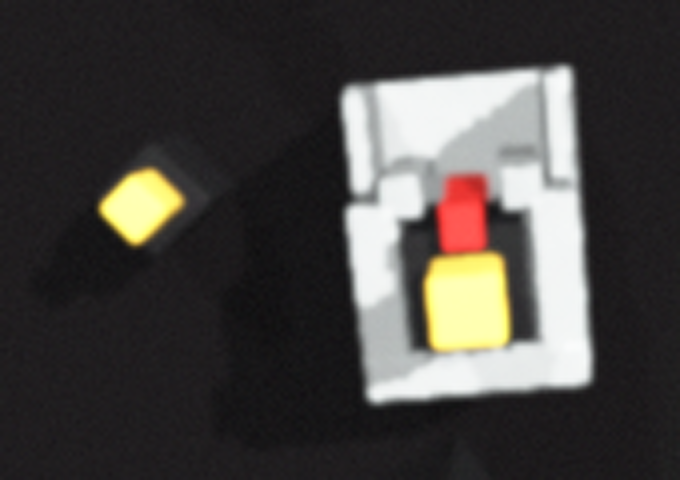

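Crop: the socketed carrier has a square yellow grip and the hook at its +x side. It is the one meant, at about (441,350) with yaw about 7.5°.

```bash
python3 - <<'E'
from h import *
delta(441,349.7,100,7.5)
E
```

```text
t 2.4 pos [429.3 341.5 258.2] yaw 2.8 -> d [ 12.2  -7.7 158.1] twist -4.7 n 159
```

{"name": "carry_out", "arguments": {
  "increments": [
    [0,[12,-8,0],0],
    [0,[0,0,30],-4.7],
    [0,[0,0,40],0],
    [0,[0,0,40],0],
    [0,[0,0,30],0],
    [0,[0,0,18],0],
    [0,[0,0,0],0]
  ]
}}

```text
time: 3.05
tool_pos: [0.4389, 0.3485, 0.0968]
ee_rot: [3.138, 0.007, 0.13]
wrist_force: [0.1, 0.1, 0.1]
width: 0.0939
finger_force: 0.0
```

{"name": "carry_out", "arguments": {
  "increments": [
    [220,[0,0,0],0],
    [220,[0,0,0],0],
    [220,[0,0,0],0],
    [220,[0,0,0],0],
    [220,[0,0,0],0],
    [220,[0,0,0],0],
    [220,[0,0,0],0],
    [220,[0,0,0],0]
  ]
}}

```text
time: 3.85
tool_pos: [0.4411, 0.3501, 0.1008]
ee_rot: [3.141, 0.0, 0.128]
wrist_force: [0.6, 0.3, -0.3]
width: 0.0333
finger_force: 0.0
```

{"name": "carry_out", "arguments": {
  "increments": [
    [255,[0,0,0],0],
    [255,[0,0,0],0],
    [255,[0,0,0],0],
    [255,[0,0,0],0],
    [255,[0,0,0],0]
  ]
}}

```text
time: 4.35
tool_pos: [0.4411, 0.3502, 0.1008]
ee_rot: [-3.141, -0.0, 0.128]
wrist_force: [-0.1, 1.0, -0.1]
width: 0.0195
finger_force: 30.0
```

{"name": "carry_out", "arguments": {
  "increments": [
    [255,[0,0,4],0],
    [255,[0,0,4],0],
    [255,[0,0,3],0],
    [255,[0,0,1],0],
    [255,[0,0,1],0],
    [255,[0,0,0],0],
    [255,[0,0,0],0]
  ]
}}

```text
time: 5.05
tool_pos: [0.4428, 0.3505, 0.0914]
ee_rot: [-3.14, -0.005, 0.128]
wrist_force: [-1.7, -1.8, 14.1]
width: 0.0199
finger_force: 30.0
```

{"name": "carry_out", "arguments": {
  "increments": [
    [255,[0,0,0],0],
    [255,[0,0,1],0],
    [255,[0,0,1],0],
    [255,[0,0,0],0],
    [255,[0,0,0],0]
  ]
}}

```text
time: 5.55
tool_pos: [0.443, 0.3507, 0.0912]
ee_rot: [-3.14, -0.006, 0.128]
wrist_force: [-4.2, -2.6, 19.2]
width: 0.0196
finger_force: 30.0
```

```bash
python3 - <<'E'
from h import *
im=robot.snapshot("wrist"); c=robot.get_calibration("wrist")
a=im[60:300,110:400]
s=robot.snapshot("side")[230:330,140:260]
s=cv2.resize(s,(288,240),interpolation=2); a=cv2.resize(a,(290*240//240,240))
cv2.imwrite("pics/c2.png",cv2.resize(np.hstack([a,s]),None,fx=1.35,fy=1.35)); print(blobs(im,"red",20),robot.get_obs()["tool_pos"])
E
```

```text
[([253.6, 172.0], 321, [246, 161, 16, 23])] [0.44296027 0.35067304 0.0911783 ]
```

View pics/c2.png

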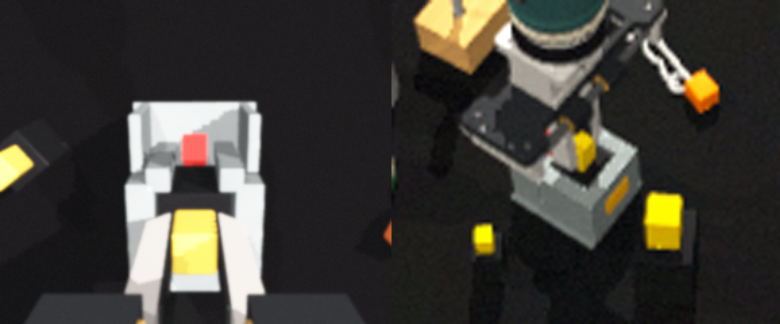

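The latch (red, at crop (195,150)) now stands clear of the body. Let it rise, then lift.

{"name": "carry_out", "arguments": {
  "increments": [
    [255,[0,0,-5],0],
    [255,[0,0,-5],0],
    [255,[0,0,-5],0],
    [255,[0,0,-5],0],
    [255,[0,0,-5],0],
    [255,[0,0,-5],0],
    [255,[0,0,-5],0],
    [255,[0,0,0],0]
  ]
}}

```text
time: 6.45
tool_pos: [0.4407, 0.3499, 0.1209]
ee_rot: [3.141, 0.001, 0.128]
wrist_force: [0.2, 0.4, 0.4]
width: 0.0197
finger_force: 30.0
```

{"name": "carry_out", "arguments": {
  "increments": [
    [255,[0,0,-10],0],
    [255,[0,0,-20],0],
    [255,[0,0,-30],0],
    [255,[0,0,-40],0],
    [255,[0,0,-40],0],
    [255,[0,0,0],0],
    [255,[0,0,0],0]
  ]
}}

```text
time: 7.15
tool_pos: [0.4408, 0.3501, 0.261]
ee_rot: [-3.141, 0.0, 0.128]
wrist_force: [-1.0, -0.4, -2.2]
width: 0.0196
finger_force: 30.0
```

```bash
python3 - <<'E'
from h import *
C={n:robot.get_calibration(n) for n in("scene","side")}
S={n:robot.snapshot(n) for n in C}
for n in S: cv2.imwrite(f"pics/{n}1.png",S[n])
for n in S: print(n,[b for b in blobs(S[n],"yellow",30)],"orange",[b for b in blobs(S[n],"orange",30) if 140<b[0][1]<300],"blue",[b for b in blobs(S[n],"blue",500)])
# tray rim: outline of blue -> hull quad; rim far edges via minAreaRect of rim-plane projection
m=mask(S["scene"],"blue"); m[:200]=0
k=max(cv2.findContours(m,0,2)[0],key=cv2.contourArea); h=cv2.approxPolyDP(cv2.convexHull(k),4,True)[:,0]
print([ (onz(C["scene"],p,.04)[:2]*1000).round().tolist()+p.tolist() for p in h])
m=mask(S["side"],"blue")
k=max(cv2.findContours(m,0,2)[0],key=cv2.contourArea); h=cv2.approxPolyDP(cv2.convexHull(k),4,True)[:,0]
print([ (onz(C["side"],p,.04)[:2]*1000).round().tolist()+p.tolist() for p in h])
E
```

```text
scene [([261.5, 120.5], 108, [258, 114, 8, 14]), ([298.4, 129.6], 38, [296, 126, 6, 8]), ([332.1, 203.2], 226, [308, 190, 48, 27])] orange [([257.0, 165.3], 53, [253, 161, 10, 10]), ([187.2, 224.1], 70, [182, 219, 12, 11]), ([217.0, 257.3], 74, [212, 251, 12, 13])] blue [([235.6, 36.3], 529, [224, 22, 25, 32]), ([148.7, 261.5], 2473, [113, 233, 72, 58])]
side [([195.3, 240.7], 83, [192, 234, 8, 15]), ([235.3, 256.0], 39, [231, 253, 9, 7]), ([223.4, 297.7], 194, [218, 289, 12, 18]), ([168.1, 303.1], 54, [165, 299, 7, 9])] orange [([118.8, 141.3], 365, [96, 124, 48, 34]), ([50.8, 174.3], 1586, [0, 135, 110, 86]), ([114.9, 157.6], 35, [110, 153, 10, 10]), ([308.5, 188.2], 37, [305, 184, 9, 8]), ([235.2, 260.2], 40, [230, 255, 11, 10])] blue []
[[367.0, -316.0, 144, 233], [516.0, -299.0, 182, 251], [543.0, -319.0, 184, 259], [544.0, -459.0, 150, 290], [419.0, -472.0, 117, 272], [387.0, -459.0, 113, 264]]
[[552.0, 11.0, 246, 196], [554.0, 60.0, 236, 204], [584.0, 16.0, 238, 192]]
```

{"name": "carry_out", "arguments": {
  "increments": [
    [255,[-3,22,0],0],
    [255,[-5,44,0],0],
    [255,[-5,46,0],0],
    [255,[-5,46,0],0],
    [255,[-5,46,0],0],
    [255,[-5,46,0],0],
    [255,[-5,46,0],0],
    [255,[-5,46,0],0]
  ]
}}

```text
time: 8.05
tool_pos: [0.4455, 0.0045, 0.2581]
ee_rot: [-3.14, 0.005, 0.128]
wrist_force: [0.2, -0.4, -1.4]
width: 0.0196
finger_force: 30.0
```

{"name": "carry_out", "arguments": {
  "increments": [
    [255,[-5,46,0],0],
    [255,[-5,46,0],0],
    [255,[-5,46,0],0],
    [255,[-5,46,0],0],
    [255,[-5,46,0],0],
    [255,[-5,46,0],0],
    [255,[-5,46,0],0],
    [255,[-5,46,0],0]
  ]
}}

```text
time: 8.85
tool_pos: [0.4532, -0.3651, 0.2577]
ee_rot: [-3.137, 0.003, 0.128]
wrist_force: [1.0, 0.7, -1.1]
width: 0.0196
finger_force: 30.0
```

{"name": "carry_out", "arguments": {
  "increments": [
    [255,[-2,15,0],0],
    [255,[0,0,0],0],
    [255,[0,0,0],0]
  ]
}}

```text
time: 9.15
tool_pos: [0.454, -0.3778, 0.2592]
ee_rot: [-3.138, 0.002, 0.128]
wrist_force: [-0.3, 0.8, -2.0]
width: 0.02
finger_force: 30.0
```

```bash
python3 - <<'E'
from h import *
delta(451,-379,88,6.5)
c=robot.get_calibration("wrist")
im=robot.snapshot("wrist"); cv2.imwrite("pics/w2.png",im)
m=mask(im,"blue"); k=max(cv2.findContours(m,0,2)[0],key=cv2.contourArea); r=cv2.minAreaRect(k)
print(r,cv2.boundingRect(k),[(onz(c,p,.04)[:2]*1000).round().tolist() for p in cv2.boxPoints(r)])
E
```

```text
t 9.2 pos [ 454.  -377.8  259.2] yaw 7.4 -> d [ -2.9   1.4 171.2] twist 0.9 n 171
((254.29481506347656, 161.8097381591797), (115.16242980957031, 116.2855453491211), 1.4144232273101807) (198, 103, 116, 119) [[368.0, -308.0], [522.0, -300.0], [536.0, -440.0], [385.0, -465.0]]
```

View pics/w2.png

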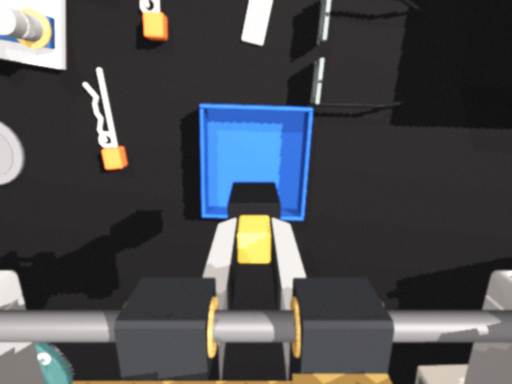

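The carrier is held over the tray, which spans (200..313, 103..220), and the grip is at (254,235). Lower and release.

{"name": "carry_out", "arguments": {
  "increments": [
    [255,[0,0,40],0],
    [255,[0,0,40],0],
    [255,[0,0,40],0],
    [255,[0,0,30],0],
    [255,[0,0,15],0],
    [255,[0,0,4],0],
    [255,[0,0,0],0],
    [255,[0,0,0],0]
  ]
}}

```text
time: 10.0
tool_pos: [0.4555, -0.3799, 0.0944]
ee_rot: [3.138, -0.003, 0.128]
wrist_force: [-0.4, -0.1, -1.3]
width: 0.0198
finger_force: 30.0
```

{"name": "carry_out", "arguments": {
  "increments": [
    [255,[0,0,2],0],
    [255,[0,0,2],0],
    [255,[0,0,2],0],
    [255,[0,0,0],0]
  ]
}}

```text
time: 10.4
tool_pos: [0.4541, -0.3791, 0.0856]
ee_rot: [-3.141, 0.0, 0.128]
wrist_force: [0.2, -0.1, -1.0]
width: 0.0197
finger_force: 30.0
```

{"name": "carry_out", "arguments": {
  "increments": [
    [255,[0,0,1],0],
    [255,[0,0,0],0],
    [255,[0,0,1],0],
    [255,[0,0,0],0]
  ]
}}

```text
time: 10.8
tool_pos: [0.4544, -0.3793, 0.0849]
ee_rot: [3.141, -0.0, 0.128]
wrist_force: [-1.5, 1.8, 4.8]
width: 0.0197
finger_force: 30.0
```

Contact. Release, rise, and head for the clip nearest the tray (clip C).

{"name": "carry_out", "arguments": {
  "increments": [
    [120,[0,0,0],0],
    [60,[0,0,0],0],
    [0,[0,0,0],0],
    [0,[0,0,0],0],
    [0,[0,0,0],0],
    [0,[0,0,0],0],
    [0,[0,0,0],0]
  ]
}}

```text
time: 11.5
tool_pos: [0.4543, -0.3792, 0.0838]
ee_rot: [3.142, 0.0, 0.128]
wrist_force: [-0.3, -0.4, 0.0]
width: 0.072
finger_force: 0.0
```

{"name": "carry_out", "arguments": {
  "increments": [
    [0,[0,0,-10],0],
    [0,[0,0,-30],0],
    [0,[0,0,-40],0],
    [0,[0,0,-40],0],
    [0,[0,0,-40],0],
    [0,[0,0,0],0]
  ]
}}

```text
time: 12.1
tool_pos: [0.4563, -0.3812, 0.2531]
ee_rot: [3.129, -0.009, 0.128]
wrist_force: [-0.0, 0.3, 1.6]
width: 0.0938
finger_force: 0.0
```

```bash
python3 - <<'E'
from h import *
C={n:robot.get_calibration(n) for n in("scene","side")}
S={n:robot.snapshot(n) for n in C}
for n in S: cv2.imwrite(f"pics/{n}2.png",S[n])
for n in S: print(n,[b[0] for b in blobs(S[n],"yellow",30)],"orange",[b for b in blobs(S[n],"orange",30) if 140<b[0][1]<300],"red",blobs(S[n],"red",8))
s=robot.get_calibration("side")
print([(onz(C["scene"],b[0],.015)[:2]*1000).round() for b in blobs(S["scene"],"orange",30) if 140<b[0][1]<300])
# stud tops: bright grey small blobs near expected positions
for y in(63,-16,-96): print([proj(C[n],[.584,y/1000,.072]).round(1).tolist() for n in C])
delta(600,-236,200,0)
E
```

```text
scene [[261.4, 120.5], [298.4, 129.7], [332.1, 203.2], [146.2, 250.3]] orange [([257.0, 165.3], 53, [253, 161, 10, 10]), ([187.2, 224.1], 70, [182, 219, 12, 11]), ([217.0, 257.3], 73, [212, 251, 12, 13])] red [([291.2, 139.1], 10, [290, 137, 3, 5]), ([323.2, 150.5], 75, [320, 144, 7, 13]), ([336.2, 193.5], 124, [328, 187, 17, 14])]
side [[176.4, 152.6], [337.0, 142.4], [235.3, 255.9], [223.3, 297.7], [168.1, 303.1]] orange [([106.7, 143.1], 4614, [0, 72, 227, 150]), ([278.5, 157.8], 36, [275, 152, 9, 10]), ([308.9, 187.0], 46, [305, 181, 10, 11]), ([170.1, 238.3], 102, [155, 221, 31, 32]), ([235.2, 260.2], 40, [230, 255, 11, 10])] red [([159.5, 209.4], 314, [147, 196, 27, 29]), ([187.5, 273.8], 59, [183, 268, 12, 16])]
[array([432., 201.]), array([ 432., -189.]), array([ 604., -239.])]
[[268.9, 189.0], [228.3, 193.7]]
[[255.1, 201.7], [244.2, 180.3]]
[[240.1, 215.3], [259.3, 167.6]]
t 12.2 pos [ 454.8 -379.6  246.1] yaw 7.3 -> d [ 162.3 -124.1   46.1] twist 7.3 n 209
```

```bash
cat >> h.py <<'E'
def clips(im,c,zb=0.0,verbose=True):
    "clip poses (x,y mm of origin, yaw deg) from one view; zb = height of underside"
    hsv=cv2.cvtColor(im,cv2.COLOR_BGR2HSV); w=cv2.inRange(hsv,(0,0,110),(179,75,255))
    ys,xs=np.nonzero(w); P=np.array([onz(c,p,zb+.0035)[:2] for p in zip(xs,ys)])*1000
    m=cv2.inRange(hsv,(4,140,90),(20,255,255)); out=[]; rng=np.random.default_rng(0)
    for k in cv2.findContours(m,0,2)[0]:
        if cv2.contourArea(k)<60: continue
        M=cv2.moments(k); t=onz(c,(M["m10"]/M["m00"],M["m01"]/M["m00"]),zb+.013)[:2]*1000
        d=np.linalg.norm(P-t,axis=1); Q=P[(d>12)&(d<135)]
        if len(Q)<60: continue
        best=(0,)
        for _ in range(1500):
            a,b=Q[rng.integers(len(Q),size=2)]; L=np.linalg.norm(b-a)
            if L<50: continue
            u=(b-a)/L; n=np.array([-u[1],u[0]])
            if abs((t-a)@n)>6: continue
            i=abs((Q-a)@n)<3
            if i.sum()>best[0]: best=(i.sum(),i)
        if best[0]<40: continue
        L=Q[best[1]]
        for _ in range(3):
            mu=L.mean(0); u=np.linalg.svd(L-mu)[2][0]; n=np.array([-u[1],u[0]]); L=Q[abs((Q-mu)@n)<4]
        if (mu-t)@u<0: u=-u
        n=np.array([-u[1],u[0]]); s=(Q-t)@u; side=(((Q-mu)@n)[abs((Q-mu)@n)>6]).mean()
        tip=np.percentile(((L-mu)@u),99.5); e=mu+u*((t-mu)@u)    # foot of tab on the leg axis
        o1=e+2*u; o2=mu+u*(tip-115)
        out.append((o1,o2,np.degrees(np.arctan2(u[1],u[0]))))
        if verbose: print("clip tab-origin",o1.round(1),"tip-origin",o2.round(1),"yaw %.1f"%out[-1][2],"bent side %.0f"%side,"tab off-axis %.1f"%((t-mu)@n))
    return out
E
python3 - <<'E'
from h import *
c=robot.get_calibration("wrist"); im=robot.snapshot("wrist"); cv2.imwrite("pics/w3.png",im)
clips(im,c)
E
```

```text
clip tab-origin [ 115.5 -690.5] tip-origin [ 127.3 -678.1] yaw 46.6 bent side -37 tab off-axis -4.8
clip tab-origin [ 225.7 -702.4] tip-origin [ 223.9 -685.6] yaw 95.8 bent side -4 tab off-axis 0.2
clip tab-origin [ 433.1 -188.4] tip-origin [ 435.3 -187.9] yaw 13.2 bent side -12 tab off-axis -4.4
clip tab-origin [ 603.9 -242.2] tip-origin [ 606.8 -259.1] yaw -80.1 bent side -19 tab off-axis -4.2
```

```bash
python3 - <<'E'
from h import *
c=robot.get_calibration("scene")
for a,b in [((326,386),(374,411)),((282,337),(328,355)),((386,249),(419,272))]:
    p,q=onz(c,np.array(a)/1.5,.013),onz(c,np.array(b)/1.5,.0035); d=q-p; print((p*1000).round(),np.degrees(np.arctan2(d[1],d[0])).round(),np.linalg.norm(d)*1000)
delta(640,-240,230,0)
E
```

```text
[ 603. -237.   13.] 7.0 115.03129068453072
[ 434. -188.   13.] 13.0 113.7981975609271
[434. 200.  13.] -8.0 113.80592952423459
t 12.2 pos [ 454.2 -379.1  243.9] yaw 7.3 -> d [ 202.1 -114.3   13.9] twist 7.3 n 233
```

{"name": "carry_out", "arguments": {
  "increments": [
    [0,[40,-23,3],0],
    [0,[40,-23,3],0],
    [0,[40,-23,3],0],
    [0,[40,-23,3],0],
    [0,[40,-22,2],0],
    [0,[0,0,0],7],
    [0,[0,0,0],0],
    [0,[0,0,0],0]
  ]
}}

```text
time: 13.05
tool_pos: [0.6373, -0.2406, 0.2279]
ee_rot: [-3.14, 0.003, 0.008]
wrist_force: [-0.7, -0.5, 0.8]
width: 0.0935
finger_force: 0.0
```

```bash
python3 - <<'E'
from h import *
c=robot.get_calibration("wrist"); im=robot.snapshot("wrist"); cv2.imwrite("pics/w4.png",im)
clips(im,c); delta(603,-237,100,7)
E
```

```text
clip tab-origin [ 286.7 -498.3] tip-origin [ 300.7 -488.3] yaw 35.5 bent side -15 tab off-axis 2.0
clip tab-origin [ 383.2 -521.1] tip-origin [ 384.9 -504.1] yaw 84.1 bent side -11 tab off-axis -5.4
clip tab-origin [388.8  31.4] tip-origin [387.2  14. ] yaw -95.4 bent side 19 tab off-axis -5.7
clip tab-origin [ 435.1 -184.3] tip-origin [ 434.3 -184.5] yaw 11.1 bent side 28 tab off-axis -2.3
clip tab-origin [ 605.3 -236.3] tip-origin [ 606.4 -236.2] yaw 4.4 bent side 20 tab off-axis -0.1
t 13.1 pos [ 637.2 -241.1  228.7] yaw 0.4 -> d [-33.9  -4.2 128.7] twist -6.6 n 133
```

View pics/w4.png

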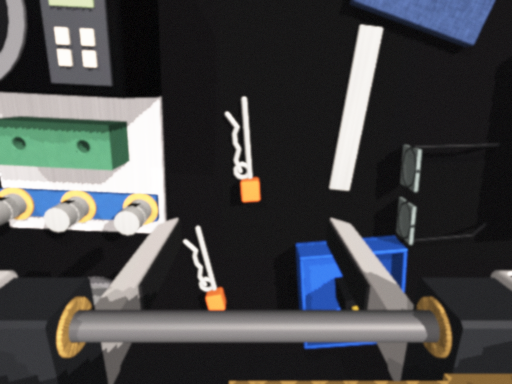

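Clip C tab is at (250,190) with its legs up to (244,98), clean and isolated. The stud tops run along the skid at left, from (137,215) outward. Grasp clip C.

```bash
python3 - <<'E'
from h import *
delta(603,-236.5,17,4.4)
E
```

```text
t 13.1 pos [ 637.2 -241.1  228.7] yaw 0.4 -> d [-33.7  -4.7 211.7] twist -4.0 n 214
```

{"name": "carry_out", "arguments": {
  "increments": [
    [0,[-34,-5,10],0],
    [60,[0,0,40],-4],
    [60,[0,0,45],0],
    [60,[0,0,45],0],
    [60,[0,0,35],0],
    [60,[0,0,20],0],
    [60,[0,0,10],0],
    [60,[0,0,6],0]
  ]
}}

```text
time: 13.9
tool_pos: [0.6033, -0.2365, 0.0183]
ee_rot: [-3.141, 0.001, 0.075]
wrist_force: [-0.5, 0.1, -0.4]
width: 0.0716
finger_force: 0.0
```

{"name": "carry_out", "arguments": {
  "increments": [
    [60,[0,0,0],0],
    [60,[0,0,0],0],
    [60,[0,0,0],0]
  ]
}}

```text
time: 14.2
tool_pos: [0.6051, -0.2364, 0.0208]
ee_rot: [3.14, -0.003, 0.076]
wrist_force: [1.1, 0.6, -1.0]
width: 0.0716
finger_force: 0.0
```

```bash
python3 - <<'E'
from h import *
delta(603,-236.5,17,4.4)
E
```

```text
t 14.2 pos [ 605.1 -236.4   20.8] yaw 4.3 -> d [-2.2 -0.1  3.8] twist -0.1 n 4
```

{"name": "carry_out", "arguments": {
  "increments": [
    [60,[-1,0,2],0],
    [255,[0,0,0],0],
    [255,[0,0,0],0],
    [255,[0,0,0],0],
    [255,[0,0,0],0],
    [255,[0,0,0],0],
    [255,[0,0,0],0],
    [255,[0,0,0],0]
  ]
}}

```text
time: 15.0
tool_pos: [0.6031, -0.2359, 0.0168]
ee_rot: [3.142, 0.0, 0.076]
wrist_force: [0.1, 0.2, 0.7]
width: 0.0237
finger_force: 30.0
```

{"name": "carry_out", "arguments": {
  "increments": [
    [255,[0,0,0],0],
    [255,[0,0,0],0],
    [255,[0,0,0],0],
    [255,[0,0,-10],0],
    [255,[0,0,-30],0],
    [255,[0,0,-40],0],
    [255,[0,0,-30],0],
    [255,[0,0,0],0]
  ]
}}

```text
time: 15.8
tool_pos: [0.6062, -0.2374, 0.1344]
ee_rot: [3.135, -0.011, 0.076]
wrist_force: [0.1, 0.2, -0.0]
width: 0.0239
finger_force: 30.0
```

```bash
python3 - <<'E'
from h import *
delta(433,-52,200,-2)
E
```

```text
t 15.8 pos [ 606.2 -237.4  134.4] yaw 4.3 -> d [-158.  -197.5  -68.6] twist 6.3 n 262
```

{"name": "carry_out", "arguments": {
  "increments": [
    [255,[0,0,-35],0],
    [255,[-15,-20,-30],0],
    [255,[-28,-36,0],0],
    [255,[-28,-36,0],0],
    [255,[-28,-36,0],0],
    [255,[-28,-36,0],0],
    [255,[-28,-33,0],3],
    [255,[0,0,0],3.3]
  ]
}}

```text
time: 16.6
tool_pos: [0.4297, -0.0478, 0.1905]
ee_rot: [-3.14, 0.003, -0.033]
wrist_force: [0.1, -0.4, -0.5]
width: 0.0239
finger_force: 30.0
```

{"name": "carry_out", "arguments": {
  "increments": [
    [255,[0,0,0],0],
    [255,[0,0,0],0],
    [255,[0,0,0],0]
  ]
}}

```text
time: 16.9
tool_pos: [0.4339, -0.0516, 0.1914]
ee_rot: [-3.142, 0.001, -0.034]
wrist_force: [0.3, -0.0, -1.4]
width: 0.0241
finger_force: 30.0
```

```bash
python3 - <<'E'
from h import *
delta(433,-52,200,-2)
im=robot.snapshot("wrist"); c=robot.get_calibration("wrist"); cv2.imwrite("pics/w5.png",im)
np.save("pics/w5.npy",c,allow_pickle=True)
for y in(63,-16,-96): print(proj(c,[.584,y/1000,.072]).round(1))
cv2.imwrite("pics/w5v.png",cv2.resize(im[20:300,100:420],(800,700))[:600])
E
```

```text
t 16.9 pos [433.9 -51.6 191.4] yaw -2.0 -> d [-0.9  0.4 -8.6] twist 0.0 n 9
[110.7  19.3]
[204.7  15.8]
[300.5  12.3]
```

View pics/w5v.png

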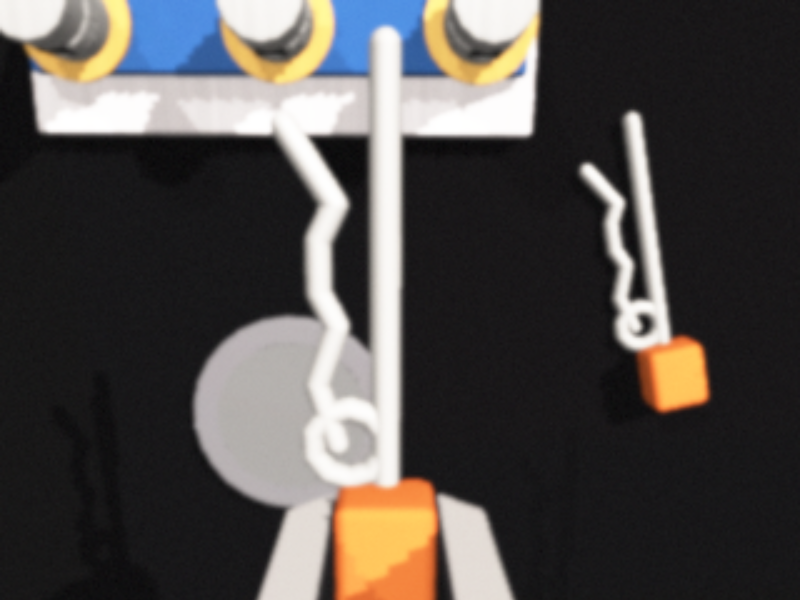

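Held clip points straight up: tip at (385,35), tab (385,530). The stud tops at (20,10), (262,15) and (490,10) are cut off, so back up 50 mm for the full tops.

{"name": "carry_out", "arguments": {
  "increments": [
    [255,[-25,0,0],0],
    [255,[-25,0,0],0],
    [255,[0,0,0],0],
    [255,[0,0,0],0],
    [255,[0,0,0],0]
  ]
}}

```text
time: 17.45
tool_pos: [0.3846, -0.0498, 0.1919]
ee_rot: [3.142, -0.001, -0.035]
wrist_force: [-0.4, 0.3, -0.6]
width: 0.0238
finger_force: 30.0
```

```bash
python3 - <<'E'
from h import *
delta(433,-52,200,-2)
im=robot.snapshot("wrist"); c=robot.get_calibration("wrist"); cv2.imwrite("pics/w6.png",im)
hsv=cv2.cvtColor(im,cv2.COLOR_BGR2HSV)
for y in(63,-16,-96): print(proj(c,[.584,y/1000,.072]).round(1))
cv2.imwrite("pics/w6v.png",cv2.resize(im[0:150,90:340],(800,480),interpolation=2))
E
```

```text
t 17.4 pos [384.6 -49.8 191.9] yaw -2.0 -> d [48.5  0.6 -8.1] twist 0.0 n 49
[103. -50.]
[202.4 -53.9]
[303.6 -57.9]
```

View pics/w6v.png

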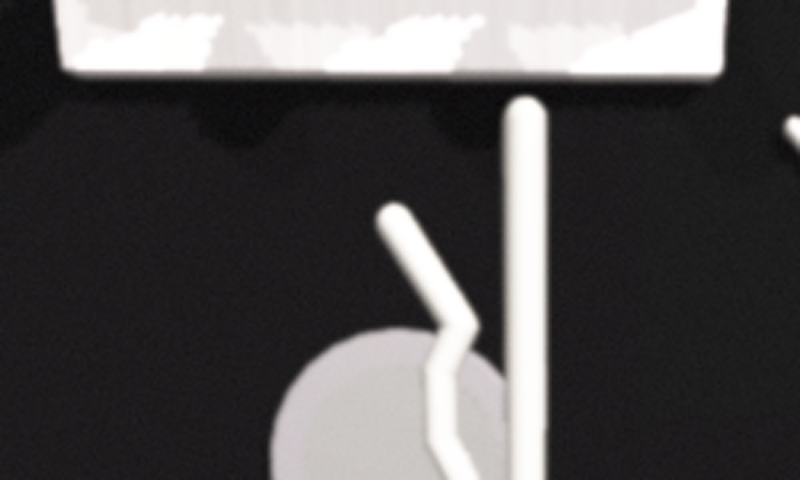

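View shows the skid's front edge from (68,70) to (718,75). The tops need a move forward, not back.

{"name": "carry_out", "arguments": {
  "increments": [
    [255,[30,0,-20],0],
    [255,[40,0,-20],0],
    [255,[40,0,-8],0],
    [255,[0,0,0],0],
    [255,[0,0,0],0],
    [255,[0,0,0],0]
  ]
}}

```text
time: 18.1
tool_pos: [0.493, -0.0531, 0.2392]
ee_rot: [-3.141, 0.002, -0.034]
wrist_force: [-0.2, 0.1, -1.2]
width: 0.0234
finger_force: 30.0
```

```bash
python3 - <<'E'
from h import *
c0=None
delta(433,-52,200,-2)
im=robot.snapshot("wrist"); c=robot.get_calibration("wrist"); cv2.imwrite("pics/w7.png",im)
import pickle; pickle.dump(c,open("pics/w7.pkl","wb"))
hsv=cv2.cvtColor(im,cv2.COLOR_BGR2HSV)
for y in(63,-16,-96): print(proj(c,[.584,y/1000,.072]).round(1))
# green block
m=cv2.inRange(hsv,(60,60,30),(90,255,255)); k=max(cv2.findContours(m,0,2)[0],key=cv2.contourArea); print("green",cv2.boundingRect(k))
cv2.imwrite("pics/w7v.png",cv2.resize(im[0:200,100:400],(800,533),interpolation=2))
E
```

```text
t 18.1 pos [493.  -53.1 239.2] yaw -2.0 -> d [-59.9   1.   39.3] twist 0.0 n 72
[139.5  93.2]
[215.   90.6]
[291.7  87.9]
green (148, 0, 129, 38)
```

View pics/w7v.png

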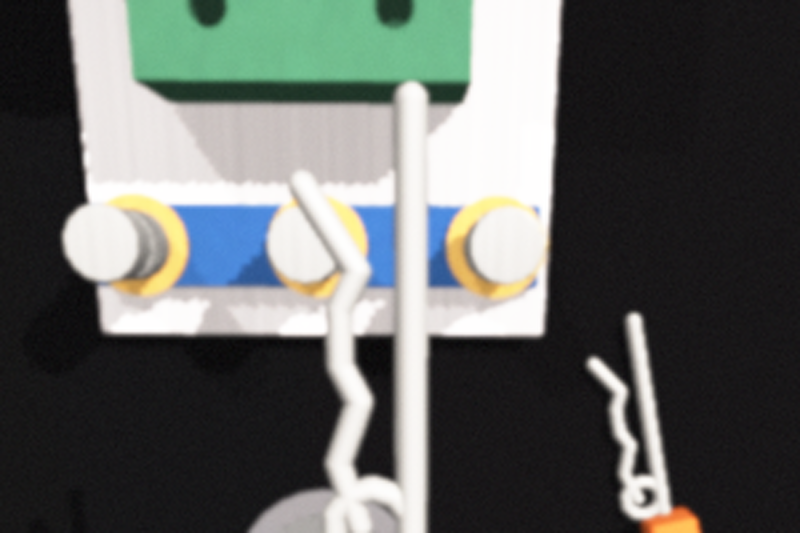

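Stud tops are at (101,242), (302,243) and (506,245). Skid front corners are at (103,333) and (544,335).

```bash
python3 - <<'E'
from h import *
import pickle; c=pickle.load(open("pics/w7.pkl","rb")); im=cv2.imread("pics/w7.png")
u=lambda p:(p[0]/2.6667+100-.3,p[1]/2.6667-.3)
w=[onz(c,u(p),z)*1000 for p,z in [((101,242),.072),((302,243),.072),((506,245),.072),((103,333),.012),((544,335),.012)]]
for q in w: print(q.round(1))
d=w[0]-w[2]; print("yaw studs",np.degrees(np.arctan2(-d[0],d[1])),np.linalg.norm(d)); d=w[3]-w[4]; print("yaw edge",np.degrees(np.arctan2(-d[0],d[1])),np.linalg.norm(d))
# Leg pixel track for held clip: columns of straight leg at rows, axis plane z = tcp-13.3
z=.2392-.0133
g=cv2.cvtColor(im,cv2.COLOR_BGR2HSV)
for r in (130,140,150,160,170):
    row=(g[r,:,2]>150)&(g[r,:,1]<70); xs=np.nonzero(row[235:275])[0]+235; print(r,xs.min(),xs.max(),(onz(c,(xs.mean(),r),z)*1000).round(1))
# tip: topmost bright pixels in cols
print((onz(c,u((411,84)),z)*1000).round(1), (robot.get_obs()["tool_pos"]*1000).round(1))
E
```

```text
[586.8  64.7  72. ]
[583.8 -13.9  72. ]
[580.5 -93.7  72. ]
[547.3  91.5  12. ]
[ 539.4 -118.6   12. ]
yaw studs -2.2939483020124674 158.47018295543714
yaw edge -2.144995838830304 210.20989842225535
130 249 259 [558.4 -55.8 225.9]
140 249 259 [552.7 -55.6 225.9]
150 235 259 [546.9 -52.2 225.9]
160 235 259 [540.8 -53.5 225.9]
170 249 259 [534.6 -55.  225.9]
[610.3 -57.4 225.9] [492.8 -53.1 239.5]
```

```bash
python3 - <<'E'
from h import *
delta(428,-87.7,100,-2.2)
E
```

```text
t 18.1 pos [492.8 -53.1 239.5] yaw -2.0 -> d [-63.4  36.8 139.6] twist 0.2 n 158
```

{"name": "carry_out", "arguments": {
  "increments": [
    [255,[-32,18,0],0.2],
    [255,[-31,19,0],0],
    [255,[0,0,40],0],
    [255,[0,0,40],0],
    [255,[0,0,40],0],
    [255,[0,0,35],0],
    [255,[0,0,25],0],
    [255,[0,0,0],0]
  ]
}}

```text
time: 18.95
tool_pos: [0.4252, -0.0867, 0.0562]
ee_rot: [-3.139, 0.008, -0.038]
wrist_force: [-0.2, 0.1, -1.3]
width: 0.0236
finger_force: 30.0
```

{"name": "carry_out", "arguments": {
  "increments": [
    [255,[0,0,0],0],
    [255,[0,0,0],0],
    [255,[0,0,0],0]
  ]
}}

```text
time: 19.25
tool_pos: [0.4307, -0.0884, 0.062]
ee_rot: [3.14, -0.004, -0.038]
wrist_force: [-0.1, -0.3, -0.5]
width: 0.0239
finger_force: 30.0
```

```bash
python3 - <<'E'
from h import *
delta(428,-87.7,59.3,-2.2)
im=robot.snapshot("wrist"); c=robot.get_calibration("wrist"); z=robot.get_obs()["tool_pos"][2]-.0133
cv2.imwrite("pics/w8.png",im); g=cv2.cvtColor(im,cv2.COLOR_BGR2HSV); L=[]
for x in range(40,125,6):
    o=robot.get_obs()["tool_pos"]; uv=proj(c,[o[0]+x/1000,o[1]-.0006-.038*x/1000,z]); r=int(round(uv[1])); a=int(uv[0])
    if r<0: continue
    row=(g[r,:,2]>150)&(g[r,:,1]<70); l=a
    if not row[a]: print(x,"no",uv); continue
    while row[l-1]: l-=1
    h=a
    while row[h+1]: h+=1
    p=onz(c,((l+h)/2,r),z)*1000; L.append((p[0],p[1],h-l))
print(np.array(L).round(1).tolist())
E
```

```text
t 19.2 pos [430.7 -88.4  62. ] yaw -2.2 -> d [-2.8 -0.6  2.7] twist 0.0 n 4
124 no [254.57161085  17.67643529]
[[470.6, -90.3, 10.0], [476.7, -90.5, 10.0], [482.8, -90.8, 10.0], [488.7, -91.0, 10.0], [494.5, -91.5, 11.0], [500.8, -91.7, 11.0], [506.4, -91.9, 11.0], [512.4, -92.1, 11.0], [518.3, -92.3, 11.0], [524.7, -92.5, 11.0], [530.3, -92.7, 11.0], [538.6, -33.9, 291.0], [544.5, -35.0, 292.0], [550.8, -35.8, 292.0]]
```

{"name": "carry_out", "arguments": {
  "increments": [
    [255,[0,0,0],0],
    [255,[0,0,0],0],
    [255,[0,0,0],0],
    [255,[0,0,0],0],
    [255,[0,0,0],0]
  ]
}}

```text
time: 19.8
tool_pos: [0.4293, -0.0879, 0.0597]
ee_rot: [3.142, 0.0, -0.038]
wrist_force: [-0.5, -0.3, -1.6]
width: 0.0239
finger_force: 30.0
```

```bash
python3 - <<'E'
from h import *
delta(428,-87.7,59.3,-2.2)
im=robot.snapshot("side"); c=robot.get_calibration("side")
cv2.imwrite("pics/s3.png",im); s=robot.snapshot("scene"); cv2.imwrite("pics/sc3.png",s)
o=robot.get_obs()["tool_pos"]; cc=robot.get_calibration("scene"); t=o+[.117,-.005,-.0133]; a=proj(cc,t); print(a, proj(c,t), proj(cc,[.5804-.015,-.0936,.046]))
y0,x0=int(a[1])-30,int(a[0])-40
cv2.imwrite("pics/sc3v.png",cv2.resize(s[y0:y0+60,x0:x0+80],(800,600),interpolation=2)); print(x0,y0)
E
```

```text
t 19.8 pos [429.3 -87.9  59.7] yaw -2.2 -> d [-1.3 -0.2  0.4] twist 0.0 n 1
[231.85722829 215.48831581] [266.91172866 178.41601622] [236.29845024 218.16821322]
191 185
```

View pics/sc3v.png

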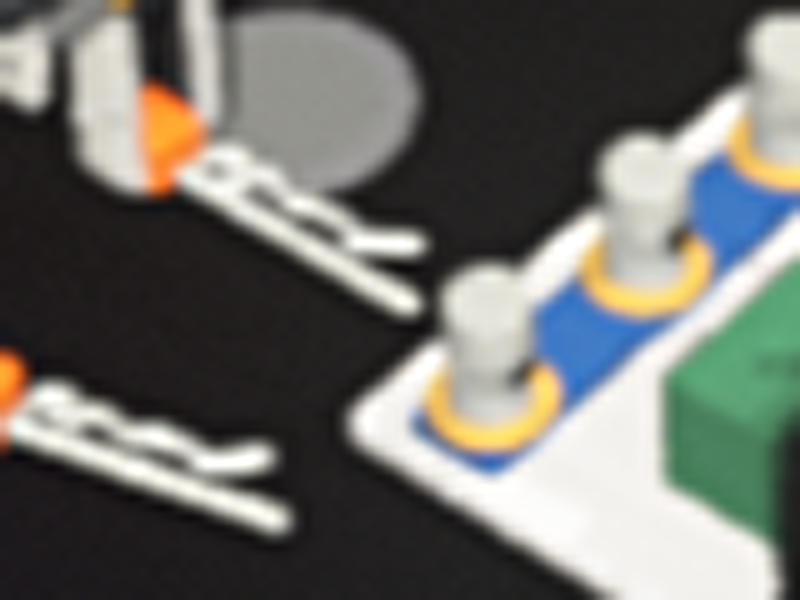

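Clip tip at (415,302) is lined up with stud0's hole, whose far exit is at (520,373). Push forward gently.

{"name": "carry_out", "arguments": {
  "increments": [
    [255,[6,0,0],0],
    [255,[6,0,0],0],
    [255,[5,0,0],0],
    [255,[4,0,0],0],
    [255,[3,0,0],0],
    [255,[3,0,0],0],
    [255,[0,0,0],0],
    [255,[0,0,0],0]
  ]
}}

```text
time: 20.7
tool_pos: [0.4562, -0.0889, 0.0598]
ee_rot: [3.142, 0.0, -0.038]
wrist_force: [-0.9, -0.3, -0.2]
width: 0.0238
finger_force: 30.0
```

{"name": "carry_out", "arguments": {
  "increments": [
    [255,[4,0,0],0],
    [255,[4,0,0],0],
    [255,[4,0,0],0],
    [255,[0,0,0],0],
    [255,[0,0,0],0]
  ]
}}

```text
time: 21.2
tool_pos: [0.4683, -0.0894, 0.0598]
ee_rot: [3.142, 0.0, -0.038]
wrist_force: [-1.2, -0.5, -0.7]
width: 0.0237
finger_force: 30.0
```

Tip is in the hole with no force. Push home.

{"name": "carry_out", "arguments": {
  "increments": [
    [255,[6,0,0],0],
    [255,[6,0,0],0],
    [255,[6,0,0],0],
    [255,[5,0,0],0],
    [255,[5,0,0],0],
    [255,[5,0,0],0],
    [255,[0,0,0],0],
    [255,[0,0,0],0]
  ]
}}

```text
time: 22.0
tool_pos: [0.5029, -0.0906, 0.0604]
ee_rot: [-3.142, -0.004, -0.038]
wrist_force: [2.8, 2.1, -0.5]
width: 0.0235
finger_force: 30.0
```

{"name": "carry_out", "arguments": {
  "increments": [
    [255,[4,0,0],0],
    [255,[3,0,0],0],
    [255,[3,0,0],0],
    [255,[2,0,0],0],
    [255,[0,0,0],0],
    [255,[0,0,0],0],
    [255,[0,0,0],0]
  ]
}}

```text
time: 22.7
tool_pos: [0.5134, -0.0911, 0.0598]
ee_rot: [3.142, -0.0, -0.038]
wrist_force: [0.9, 1.7, -2.7]
width: 0.0238
finger_force: 30.0
```

{"name": "carry_out", "arguments": {
  "increments": [
    [100,[0,0,0],0],
    [100,[0,0,0],0],
    [100,[0,0,0],0],
    [100,[0,0,0],0],
    [100,[0,0,0],0],
    [100,[0,0,-20],0],
    [100,[0,0,-40],0],
    [100,[0,0,-40],0]
  ]
}}

```text
time: 23.5
tool_pos: [0.5124, -0.091, 0.16]
ee_rot: [-3.141, 0.003, -0.038]
wrist_force: [1.1, -0.4, -0.3]
width: 0.0572
finger_force: 0.0
```

{"name": "carry_out", "arguments": {
  "increments": [
    [60,[-25,0,-30],0],
    [60,[-25,20,-25],0],
    [60,[-20,30,0],0],
    [60,[0,40,0],0],
    [60,[0,0,0],0],
    [60,[0,0,0],0],
    [60,[0,0,0],0],
    [60,[0,0,0],0]
  ]
}}

```text
time: 24.3
tool_pos: [0.4401, -0.1774, 0.2147]
ee_rot: [-3.141, 0.0, -0.036]
wrist_force: [-0.5, 0.2, 0.1]
width: 0.0719
finger_force: 0.0
```

```bash
python3 - <<'E'
from h import *
im=robot.snapshot("wrist"); c=robot.get_calibration("wrist"); cv2.imwrite("pics/w9.png",im)
print("bench:"); clips(im,c); print("home:"); clips(im,c,.0425)
delta(433,-187,100,11)
E
```

```text
bench:
clip tab-origin [  93.1 -367.8] tip-origin [ 107.8 -358.7] yaw 31.9 bent side -8 tab off-axis -5.9
clip tab-origin [ 189.9 -375.4] tip-origin [ 188.6 -357.9] yaw 94.2 bent side -27 tab off-axis -3.8
clip tab-origin [209.1  26.3] tip-origin [222.8  16.2] yaw -36.5 bent side -44 tab off-axis 6.5
clip tab-origin [ 433.5 -185.3] tip-origin [ 434.3 -185.1] yaw 11.3 bent side 12 tab off-axis -0.6
clip tab-origin [515.4 -77.4] tip-origin [518.7 -78.5] yaw -18.8 bent side 34 tab off-axis -5.6
home:
clip tab-origin [ 143.  -346.3] tip-origin [ 156.3 -336.1] yaw 37.5 bent side -15 tab off-axis -5.0
clip tab-origin [ 236.2 -351.4] tip-origin [ 232.7 -334.8] yaw 101.9 bent side -27 tab off-axis 4.5
clip tab-origin [245.2   1.1] tip-origin [258.7  -8.9] yaw -36.5 bent side -34 tab off-axis 7.0
clip tab-origin [ 444.4 -185.1] tip-origin [ 431.8 -187.7] yaw 11.6 bent side 44 tab off-axis -0.2
clip tab-origin [516.9 -88.8] tip-origin [506.9 -85.5] yaw -18.5 bent side 37 tab off-axis -5.6
t 24.4 pos [ 440.1 -177.4  214.7] yaw -2.1 -> d [ -6.8   9.9 114.7] twist -13.1 n 115
```

{"name": "carry_out", "arguments": {
  "increments": [
    [60,[-8,9,20],0],
    [60,[0,0,40],-6.7],
    [60,[0,0,45],-6.7],
    [60,[0,0,40],0],
    [60,[0,0,30],0],
    [60,[0,0,15],0],
    [60,[0,0,5],0],
    [60,[0,0,0],0]
  ]
}}

```text
time: 25.15
tool_pos: [0.4315, -0.1864, 0.0194]
ee_rot: [-3.141, 0.001, 0.197]
wrist_force: [-0.3, 0.7, 0.3]
width: 0.0716
finger_force: 0.0
```

{"name": "carry_out", "arguments": {
  "increments": [
    [60,[0,0,0],0],
    [60,[0,0,0],0],
    [60,[0,0,0],0],
    [60,[0,0,0],0]
  ]
}}

```text
time: 25.55
tool_pos: [0.432, -0.1874, 0.0206]
ee_rot: [3.14, -0.001, 0.196]
wrist_force: [0.2, 0.7, 0.4]
width: 0.0716
finger_force: 0.0
```

{"name": "carry_out", "arguments": {
  "increments": [
    [60,[0,-1,3],0],
    [255,[0,0,0],0],
    [255,[0,0,0],0],
    [255,[0,0,0],0],
    [255,[0,0,0],0],
    [255,[0,0,0],0],
    [255,[0,0,0],0],
    [255,[0,0,0],0]
  ]
}}

```text
time: 26.35
tool_pos: [0.4314, -0.1861, 0.0169]
ee_rot: [3.141, -0.0, 0.196]
wrist_force: [-0.2, -0.4, -0.6]
width: 0.0238
finger_force: 30.0
```

{"name": "carry_out", "arguments": {
  "increments": [
    [255,[0,0,0],0],
    [255,[0,0,0],0],
    [255,[0,0,0],0]
  ]
}}

```text
time: 26.65
tool_pos: [0.4314, -0.1861, 0.0169]
ee_rot: [3.141, -0.0, 0.196]
wrist_force: [-0.7, -0.1, 1.0]
width: 0.0238
finger_force: 30.0
```

{"name": "carry_out", "arguments": {
  "increments": [
    [255,[0,0,-10],0],
    [255,[0,0,-30],0],
    [255,[0,0,-40],0],
    [255,[0,0,-40],0],
    [255,[0,0,-20],6.7],
    [255,[0,0,0],6.7],
    [255,[0,0,0],0],
    [255,[0,0,0],0]
  ]
}}

```text
time: 27.45
tool_pos: [0.431, -0.1859, 0.1567]
ee_rot: [-3.141, 0.001, -0.035]
wrist_force: [-0.1, 0.3, -1.0]
width: 0.0234
finger_force: 30.0
```

```bash
python3 - <<'E'
from h import *
delta(428+3.1,-87.7+79.9,160,-2.2)
E
```

```text
t 27.4 pos [ 431.  -185.9  156.7] yaw -2.0 -> d [  -6.2 -178.    -3.3] twist 0.2 n 178
```

{"name": "carry_out", "arguments": {
  "increments": [
    [255,[-1,-25,0],0.2],
    [255,[-1,-40,0],0],
    [255,[-1,-40,0],0],
    [255,[-1,-40,0],0],
    [255,[-2,-33,20],0],
    [255,[0,0,40],0],
    [255,[0,0,27],0],
    [255,[0,0,10],0]
  ]
}}

```text
time: 28.25
tool_pos: [0.4294, -0.0071, 0.0559]
ee_rot: [-3.141, 0.008, -0.039]
wrist_force: [-0.6, 0.2, -1.4]
width: 0.0236
finger_force: 30.0
```

{"name": "carry_out", "arguments": {
  "increments": [
    [255,[0,0,0],0],
    [255,[0,0,0],0],
    [255,[0,0,0],0],
    [255,[0,0,0],0],
    [255,[0,0,0],0],
    [255,[0,0,0],0],
    [255,[0,0,0],0]
  ]
}}

```text
time: 28.95
tool_pos: [0.4328, -0.0081, 0.06]
ee_rot: [3.141, -0.0, -0.041]
wrist_force: [-0.5, 0.2, -1.6]
width: 0.0236
finger_force: 30.0
```

```bash
cat >> h.py <<'E'
def legline(im,c):
    "held clip: straight leg line near the TCP; gives y(mm) of leg axis at x, heading"
    o=robot.get_obs(); z=o["tool_pos"][2]-.0133; w=o["ee_rot"][2]; o=o["tool_pos"]; g=cv2.cvtColor(im,cv2.COLOR_BGR2HSV); L=[]
    for x in range(35,106,5):
        a,r=proj(c,[o[0]+np.cos(w)*x/1000,o[1]-.0006+np.sin(w)*x/1000,z]).round().astype(int)
        row=(g[r,:,2]>150)&(g[r,:,1]<70)
        if not row[a]: continue
        l=h=a
        while row[l-1]: l-=1
        while row[h+1]: h+=1
        if h-l<15: L.append(onz(c,((l+h)/2,r),z)[:2]*1000)
    L=np.array(L); k=np.polyfit(L[:,0],L[:,1],1); print("n",len(L),"heading %.2f"%np.degrees(np.arctan(k[0])),"y at tcp %.1f, at x585 %.1f"%(np.polyval(k,o[0]*1000),np.polyval(k,585)))
E
python3 - <<'E'
from h import *
im=robot.snapshot("wrist"); c=robot.get_calibration("wrist"); legline(im,c); cv2.imwrite("pics/w10.png",im)
delta(431.1,-7.8,59.3,-2.2)
E
```

```text
n 13 heading -1.95 y at tcp -8.6, at x585 -13.8
t 29.0 pos [432.7  -8.   60. ] yaw -2.4 -> d [-1.6 -0.2  0.7] twist -0.2 n 2
```

{"name": "carry_out", "arguments": {
  "increments": [
    [255,[6,0.5,0],-0.2],
    [255,[6,0,0],0],
    [255,[5,0,0],0],
    [255,[4,0,0],0],
    [255,[4,0,0],0],
    [255,[4,0,0],0],
    [255,[0,0,0],0],
    [255,[0,0,0],0]
  ]
}}

```text
time: 29.8
tool_pos: [0.4616, -0.0096, 0.0597]
ee_rot: [3.142, 0.0, -0.038]
wrist_force: [-0.7, 0.8, -1.8]
width: 0.0236
finger_force: 30.0
```

{"name": "carry_out", "arguments": {
  "increments": [
    [255,[4,0,0],0],
    [255,[4,0,0],0],
    [255,[0,0,0],0],
    [255,[0,0,0],0]
  ]
}}

```text
time: 30.2
tool_pos: [0.4697, -0.0099, 0.0598]
ee_rot: [3.142, 0.0, -0.038]
wrist_force: [0.6, -0.1, -0.7]
width: 0.0235
finger_force: 30.0
```

Tip is inside again. Push home to x about 516.

{"name": "carry_out", "arguments": {
  "increments": [
    [255,[6,0,0],0],
    [255,[6,0,0],0],
    [255,[6,0,0],0],
    [255,[6,0,0],0],
    [255,[5,0,0],0],
    [255,[5,0,0],0],
    [255,[0,0,0],0],
    [255,[0,0,0],0]
  ]
}}

```text
time: 31.0
tool_pos: [0.5053, -0.011, 0.0605]
ee_rot: [-3.141, -0.004, -0.038]
wrist_force: [3.0, 2.1, -1.9]
width: 0.0234
finger_force: 30.0
```

{"name": "carry_out", "arguments": {
  "increments": [
    [255,[4,0,0],0],
    [255,[4,0,0],0],
    [255,[2,0,0],0],
    [255,[2,0,0],0],
    [255,[0,0,0],0],
    [255,[0,0,0],0],
    [255,[0,0,0],0]
  ]
}}

```text
time: 31.7
tool_pos: [0.5157, -0.0117, 0.0598]
ee_rot: [3.142, -0.0, -0.038]
wrist_force: [0.5, 1.9, -1.8]
width: 0.0238
finger_force: 30.0
```

{"name": "carry_out", "arguments": {
  "increments": [
    [100,[0,0,0],0],
    [100,[0,0,0],0],
    [100,[0,0,0],0],
    [100,[0,0,0],0],
    [100,[0,0,0],0],
    [100,[0,0,-20],0],
    [100,[0,0,-40],0],
    [100,[0,0,-40],0]
  ]
}}

```text
time: 32.5
tool_pos: [0.5147, -0.0116, 0.16]
ee_rot: [3.142, 0.003, -0.038]
wrist_force: [0.6, -0.3, 0.7]
width: 0.057
finger_force: 0.0
```

{"name": "carry_out", "arguments": {
  "increments": [
    [60,[-20,-30,-20],0],
    [60,[-20,-40,-20],0],
    [60,[-15,-45,-15],0],
    [60,[0,-45,0],0],
    [60,[0,-45,0],0],
    [60,[0,0,0],0],
    [60,[0,0,0],0],
    [60,[0,0,0],0]
  ]
}}

```text
time: 33.3
tool_pos: [0.4684, 0.1943, 0.2146]
ee_rot: [3.141, 0.0, -0.039]
wrist_force: [-0.3, 0.5, 0.0]
width: 0.0719
finger_force: 0.0
```

```bash
python3 - <<'E'
from h import *
im=robot.snapshot("wrist"); c=robot.get_calibration("wrist"); cv2.imwrite("pics/w11.png",im)
clips(im,c)
delta(432,201,100,-8)
C={n:robot.get_calibration(n) for n in("scene","side")}
S=robot.snapshot("scene"); cv2.imwrite("pics/scene4.png",S); print([b for b in blobs(S,"orange",30) if 140<b[0][1]<300], [proj(C["scene"],[x/1000,y/1000,.056]).round(1) for x,y in((513,-91),(516,-12))])
E
```

```text
clip tab-origin [120.4   7.6] tip-origin [134.4  17.5] yaw 35.4 bent side -17 tab off-axis -5.9
clip tab-origin [216.   -2.7] tip-origin [217.6  14.6] yaw 84.8 bent side -19 tab off-axis -5.5
clip tab-origin [237.6 398.5] tip-origin [251.  387.8] yaw -38.6 bent side -39 tab off-axis 7.2
clip tab-origin [434.7 205.1] tip-origin [435.4 204.9] yaw -15.1 bent side 53 tab off-axis -2.3
clip tab-origin [ 511.8 -104.9] tip-origin [526.3 -95.2] yaw 33.9 bent side 31 tab off-axis 1.5
clip tab-origin [515.7 -26.7] tip-origin [532.  -32.2] yaw -18.8 bent side 22 tab off-axis -4.5
clip tab-origin [572.9 -83.3] tip-origin [580.8 -72.5] yaw 53.7 bent side 15 tab off-axis -5.7
clip tab-origin [581.6  -7.5] tip-origin [578.9 -12.7] yaw -116.5 bent side 11 tab off-axis -2.1
t 33.4 pos [468.5 194.  214.7] yaw -2.3 -> d [-36.7  -5.6 114.7] twist 5.7 n 121
[([256.9, 165.3], 52, [253, 161, 10, 10]), ([239.5, 198.3], 83, [235, 193, 11, 12]), ([223.7, 210.9], 81, [219, 206, 12, 12])] [array([224.3, 208.9]), array([239.7, 196.3])]
```

{"name": "carry_out", "arguments": {
  "increments": [
    [60,[-15,-3,0],6],
    [60,[-15,-3,0],6],
    [60,[0,0,20],0],
    [60,[0,0,0],0],
    [60,[0,0,0],0],
    [60,[0,0,0],0]
  ]
}}

```text
time: 34.0
tool_pos: [0.4397, 0.2034, 0.1955]
ee_rot: [-3.141, -0.001, -0.248]
wrist_force: [-0.6, -0.7, 0.8]
width: 0.0718
finger_force: 0.0
```

```bash
python3 - <<'E'
from h import *
im=robot.snapshot("wrist"); c=robot.get_calibration("wrist"); cv2.imwrite("pics/w12.png",im)
clips(im,c)
for a in (-12,-15,-17):
    u=np.array([np.cos(np.radians(a)),np.sin(np.radians(a))]); o=np.array([434.7,205.1])
    print(a,[proj(c,[*(o+u*x)/1000,.0035]).round(1).tolist() for x in (0,60,115)])
delta(432.3,205.6,17,-15)
g=cv2.cvtColor(im,cv2.COLOR_BGR2HSV)
for r in range(60,200,10): 
    row=np.nonzero((g[r,150:350,2]>130)&(g[r,150:350,1]<75))[0]+150; print(r,row.tolist()[:30])
E
```

```text
clip tab-origin [78.2 78.5] tip-origin [93.2 87.5] yaw 31.0 bent side -34 tab off-axis -5.7
clip tab-origin [178.3  69.4] tip-origin [183.   85.4] yaw 73.4 bent side -9 tab off-axis 0.3
clip tab-origin [268.2 438. ] tip-origin [279.1 424.6] yaw -51.0 bent side -26 tab off-axis 6.6
clip tab-origin [434.7 206.5] tip-origin [435.6 206.3] yaw -16.0 bent side 54 tab off-axis -3.5
clip tab-origin [512.6 -18.9] tip-origin [495.8 -19.2] yaw -179.2 bent side -21 tab off-axis 5.6
-12 [[253.5, 173.7], [251.5, 123.3], [249.6, 72.6]]
-15 [[253.5, 173.7], [254.3, 123.3], [255.0, 72.6]]
-17 [[253.5, 173.7], [256.1, 123.3], [258.7, 72.7]]
t 34.0 pos [439.7 203.6 195.7] yaw -14.2 -> d [ -7.9  -0.  178.6] twist 0.8 n 179
60 []
70 []
80 [251, 252, 253, 254, 255, 256, 257, 258]
90 [232, 233, 234, 235, 236, 237, 238, 251, 252, 253, 254, 255, 256, 257, 258]
100 [238, 239, 240, 241, 242, 243, 244, 251, 252, 253, 254, 255, 256, 257, 258]
110 [239, 240, 241, 242, 243, 244, 245, 252, 253, 254, 255, 256, 257, 258]
120 [239, 240, 241, 242, 243, 244, 252, 253, 254, 255, 256, 257, 258]
130 [241, 242, 243, 244, 245, 246, 247, 252, 253, 254, 255, 256, 257, 258]
140 [239, 240, 241, 242, 243, 244, 252, 253, 254, 255, 256, 257, 258]
150 [239, 240, 241, 242, 243, 244, 245, 246, 247, 248, 249, 250, 251, 252, 253, 254, 255, 256, 257, 258]
160 [150, 151, 152, 153, 154, 238, 239, 240, 241, 242, 243, 244, 245, 246, 247, 248, 249, 250, 251, 252, 253, 254, 255, 256, 257, 258]
170 [150, 151, 152, 153, 154, 155, 156, 157, 158, 159]
180 [150, 151, 152, 153, 154, 155, 156, 157, 158, 159, 160, 161, 162, 163, 164]
190 [150, 151, 152, 153, 154, 155, 156, 157, 158, 159, 160, 161, 162, 163, 164, 165, 166, 167, 168, 169]
```

{"name": "carry_out", "arguments": {
  "increments": [
    [60,[-8,1.5,40],0.3],
    [60,[0,0,45],0],
    [60,[0,0,40],0],
    [60,[0,0,30],0],
    [60,[0,0,15],0],
    [60,[0,0,5],0],
    [60,[0,0,0],0],
    [60,[0,0,0],0]
  ]
}}

```text
time: 34.85
tool_pos: [0.4322, 0.2048, 0.0213]
ee_rot: [-3.14, -0.002, -0.253]
wrist_force: [-0.2, 0.1, 0.3]
width: 0.072
finger_force: 0.0
```

{"name": "carry_out", "arguments": {
  "increments": [
    [60,[0,0,0],0],
    [60,[0,0,0],0],
    [60,[0,0,0],0],
    [60,[0,0,0],0]
  ]
}}

```text
time: 35.25
tool_pos: [0.4312, 0.2045, 0.0202]
ee_rot: [-3.141, -0.001, -0.253]
wrist_force: [-0.6, -0.5, 0.1]
width: 0.0717
finger_force: 0.0
```

{"name": "carry_out", "arguments": {
  "increments": [
    [60,[0,0,3.3],0],
    [255,[0,0,0],0],
    [255,[0,0,0],0],
    [255,[0,0,0],0],
    [255,[0,0,0],0],
    [255,[0,0,0],0],
    [255,[0,0,0],0],
    [255,[0,0,0],0]
  ]
}}

```text
time: 36.05
tool_pos: [0.431, 0.2044, 0.0165]
ee_rot: [3.142, -0.0, -0.253]
wrist_force: [-0.3, -0.0, -0.6]
width: 0.0239
finger_force: 30.0
```

{"name": "carry_out", "arguments": {
  "increments": [
    [255,[0,0,0],0],
    [255,[0,0,0],0],
    [255,[0,0,0],0]
  ]
}}

```text
time: 36.35
tool_pos: [0.431, 0.2045, 0.0166]
ee_rot: [-3.142, -0.0, -0.253]
wrist_force: [0.4, 0.1, -0.9]
width: 0.0239
finger_force: 30.0
```

{"name": "carry_out", "arguments": {
  "increments": [
    [255,[0,0,-10],0],
    [255,[0,0,-30],0],
    [255,[0,0,-40],0],
    [255,[0,0,-40],0],
    [255,[0,0,-20],-6],
    [255,[0,0,0],-6],
    [255,[0,0,0],0],
    [255,[0,0,0],0]
  ]
}}

```text
time: 37.15
tool_pos: [0.4305, 0.2043, 0.1563]
ee_rot: [3.141, 0.001, -0.045]
wrist_force: [-0.1, 0.4, -1.6]
width: 0.0237
finger_force: 30.0
```

```bash
python3 - <<'E'
from h import *
delta(434.5,72.1,160,-2.2)
E
```

```text
t 37.1 pos [430.5 204.3 156.3] yaw -2.6 -> d [  9.9 131.9  -3.6] twist -0.4 n 132
```

{"name": "carry_out", "arguments": {
  "increments": [
    [255,[2,25,0],-0.4],
    [255,[2,40,0],0],
    [255,[2,40,0],0],
    [255,[2,27,20],0],
    [255,[0,0,40],0],
    [255,[0,0,27],0],
    [255,[0,0,9.5],0],
    [255,[0,0,0],0]
  ]
}}

```text
time: 37.95
tool_pos: [0.4323, 0.0722, 0.0581]
ee_rot: [3.141, 0.005, -0.037]
wrist_force: [-0.1, -0.8, -0.9]
width: 0.0234
finger_force: 30.0
```

{"name": "carry_out", "arguments": {
  "increments": [
    [255,[0,0,0],0],
    [255,[0,0,0],0],
    [255,[0,0,0],0],
    [255,[0,0,0],0],
    [255,[0,0,0],0],
    [255,[0,0,0],0],
    [255,[0,0,0],0]
  ]
}}

```text
time: 38.65
tool_pos: [0.434, 0.0722, 0.0601]
ee_rot: [3.142, -0.0, -0.036]
wrist_force: [0.5, -0.2, -1.6]
width: 0.0238
finger_force: 30.0
```

```bash
python3 - <<'E'
from h import *
im=robot.snapshot("wrist"); c=robot.get_calibration("wrist"); legline(im,c); cv2.imwrite("pics/w13.png",im)
delta(434.1,72.1,59.3,-2.2)
E
```

```text
n 14 heading -1.67 y at tcp 71.7, at x585 67.2
t 38.7 pos [434.   72.2  60. ] yaw -2.1 -> d [0.1 0.1 0.7] twist 0.1 n 1
```

{"name": "carry_out", "arguments": {
  "increments": [
    [255,[6,0.7,0],0.6],
    [255,[6,0,0],0],
    [255,[5,0,0],0],
    [255,[4,0,0],0],
    [255,[4,0,0],0],
    [255,[4,0,0],0],
    [255,[0,0,0],0],
    [255,[0,0,0],0]
  ]
}}

```text
time: 39.5
tool_pos: [0.4629, 0.0702, 0.0599]
ee_rot: [3.141, 0.0, -0.047]
wrist_force: [-0.1, -0.2, -0.6]
width: 0.0237
finger_force: 30.0
```

{"name": "carry_out", "arguments": {
  "increments": [
    [255,[4,0,0],0],
    [255,[4,0,0],0],
    [255,[0,0,0],0],
    [255,[0,0,0],0]
  ]
}}

```text
time: 39.9
tool_pos: [0.471, 0.0699, 0.06]
ee_rot: [3.142, 0.0, -0.047]
wrist_force: [-0.3, 0.4, -0.2]
width: 0.0236
finger_force: 30.0
```

{"name": "carry_out", "arguments": {
  "increments": [
    [255,[6,-0.1,0],0],
    [255,[6,-0.1,0],0],
    [255,[6,-0.1,0],0],
    [255,[6,-0.1,0],0],
    [255,[6,0,0],0],
    [255,[5,0,0],0],
    [255,[0,0,0],0],
    [255,[0,0,0],0]
  ]
}}

```text
time: 40.7
tool_pos: [0.5079, 0.0689, 0.0608]
ee_rot: [-3.141, -0.005, -0.047]
wrist_force: [3.6, 3.4, -0.9]
width: 0.0238
finger_force: 30.0
```

{"name": "carry_out", "arguments": {
  "increments": [
    [255,[4,0,0],0],
    [255,[4,0,0],0],
    [255,[2,0,0],0],
    [255,[2,0,0],0],
    [255,[0,0,0],0],
    [255,[0,0,0],0],
    [255,[0,0,0],0]
  ]
}}

```text
time: 41.4
tool_pos: [0.5179, 0.0681, 0.0599]
ee_rot: [3.142, -0.0, -0.047]
wrist_force: [-0.2, 2.6, -1.6]
width: 0.0239
finger_force: 30.0
```

{"name": "carry_out", "arguments": {
  "increments": [
    [255,[0.7,0,0],0],
    [100,[0,0,0],0],
    [100,[0,0,0],0],
    [100,[0,0,0],0],
    [100,[0,0,0],0],
    [100,[0,0,-20],0],
    [100,[0,0,-40],0],
    [100,[0,0,-40],0]
  ]
}}

```text
time: 42.2
tool_pos: [0.5178, 0.0678, 0.1603]
ee_rot: [3.141, 0.002, -0.047]
wrist_force: [0.8, 0.2, 1.1]
width: 0.0573
finger_force: 0.0
```

```bash
python3 - <<'E'
from h import *
S={n:robot.snapshot(n) for n in("scene","side")}; C={n:robot.get_calibration(n) for n in S}
for n in S: cv2.imwrite(f"pics/{n}5.png",S[n])
# probe handle in side view: dark-red handle
hs=cv2.cvtColor(S["side"],cv2.COLOR_BGR2HSV); m=cv2.inRange(hs,(0,140,60),(6,255,255))|cv2.inRange(hs,(174,140,60),(179,255,255)); n,l,st,ce=cv2.connectedComponentsWithStats(m)
print([(ce[i].round(1).tolist(),st[i].tolist()) for i in range(1,n) if st[i,4]>15])
hs=cv2.cvtColor(S["scene"],cv2.COLOR_BGR2HSV); m=cv2.inRange(hs,(0,140,60),(6,255,255))|cv2.inRange(hs,(174,140,60),(179,255,255)); n,l,st,ce=cv2.connectedComponentsWithStats(m)
print([(ce[i].round(1).tolist(),st[i].tolist()) for i in range(1,n) if st[i,4]>8])
a,b=S["scene"][150:250,190:310],S["side"][120:220,190:310]
cv2.imwrite("pics/c5.png",cv2.resize(np.hstack([a,b]),(800,333),interpolation=2))
delta(640,301,250,0)
E
```

```text
[([159.7, 209.4], [146, 196, 29, 29, 327]), ([187.6, 274.0], [183, 268, 12, 16, 65])]
[([290.8, 140.5], [289, 137, 4, 9, 17]), ([323.1, 150.5], [320, 144, 7, 13, 82]), ([336.1, 193.7], [327, 187, 18, 14, 135])]
t 42.3 pos [522.5  67.9 167.4] yaw -2.7 -> d [ 107.6 -238.3  -81. ] twist -2.7 n 274
```

View pics/c5.png

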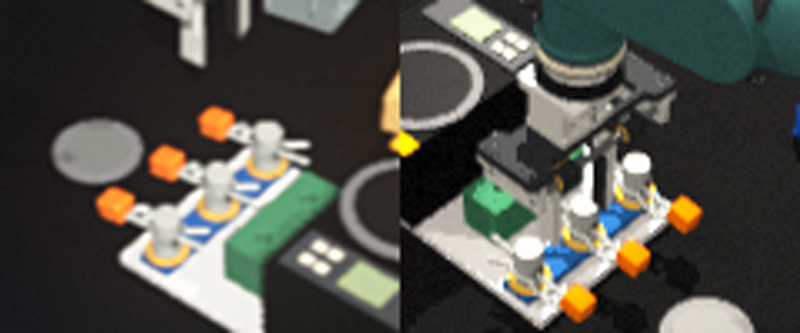

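All three clips sit on the studs: tabs on the near side, legs straddling the studs. Next is the probe.

{"name": "carry_out", "arguments": {
  "increments": [
    [60,[0,0,-40],0],
    [60,[8,-20,-40],0],
    [60,[20,-40,-10],0],
    [60,[20,-44,0],0],
    [60,[20,-44,0],0],
    [60,[20,-44,0],0],
    [60,[20,-46,0],0],
    [60,[0,0,0],0]
  ]
}}

```text
time: 43.1
tool_pos: [0.6382, 0.3058, 0.2431]
ee_rot: [3.14, 0.007, -0.041]
wrist_force: [-0.6, -0.7, -1.2]
width: 0.0718
finger_force: 0.0
```

{"name": "carry_out", "arguments": {
  "increments": [
    [60,[0,0,0],0],
    [60,[0,0,0],0],
    [60,[0,0,0],0],
    [60,[0,0,0],0]
  ]
}}

```text
time: 43.5
tool_pos: [0.6374, 0.2993, 0.2518]
ee_rot: [-3.141, -0.002, -0.048]
wrist_force: [0.1, -0.2, 0.6]
width: 0.0721
finger_force: 0.0
```

```bash
python3 - <<'E'
from h import *
c=robot.get_calibration("wrist"); delta(652,301,125,-2.2)
im=robot.snapshot("wrist"); cv2.imwrite("pics/w14.png",im)
C={n:robot.get_calibration(n) for n in("scene","side")}
print("cap",tri(C["scene"],(502/1.5,187/1.5),C["side"],(184/1.5,396/1.5)),"weight",tri(C["scene"],(513/1.5,226/1.5),C["side"],(192/1.5,366/1.5)))
h=cv2.cvtColor(im,cv2.COLOR_BGR2HSV); m=cv2.inRange(h,(0,140,60),(6,255,255))|cv2.inRange(h,(174,140,60),(179,255,255))
for k in cv2.findContours(m,0,2)[0]:
    if cv2.contourArea(k)>40: print(cv2.boundingRect(k),cv2.minEnclosingCircle(k),cv2.contourArea(k))
print(proj(c,[.652,.301,.14]),proj(c,[.652,.301,.1]))
E
```

```text
t 43.5 pos [637.4 299.3 251.8] yaw -2.8 -> d [ 14.2  -2.4 126.8] twist -0.6 n 128
cap (array([0.6008799 , 0.47076947, 0.12143707]), np.float64(0.0038388900036144544)) weight (array([0.67635056, 0.4036678 , 0.07079641]), np.float64(0.004211563200487383))
(212, 272, 18, 21) ((220.5, 282.0), 12.500100135803223) 200.5
(237, 156, 22, 30) ((247.0, 170.70689392089844), 14.842367172241211) 478.5
(272, 56, 86, 25) ((314.26470947265625, 67.0), 42.84056091308594) 1815.5
[250.87171474 174.20594176] [251.2277859  165.02503633]
```

View pics/w14.png

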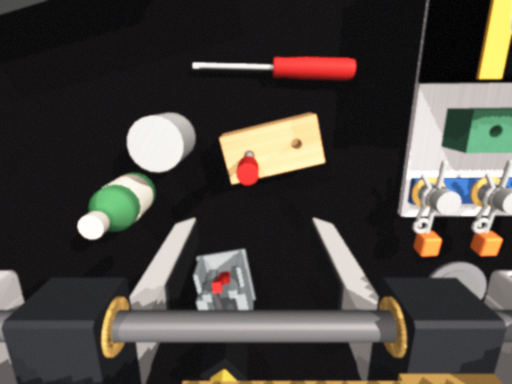

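Probe handle at (248,175) in the stand, with the weight (160,142) and the bottle (115,205) well clear of the fingers. No second probe: the other stand hole at (296,143) is empty.

```bash
python3 - <<'E'
from h import *
c=robot.get_calibration("wrist"); p=onz(c,(247.5,175),.14)*1000; print(p.round(1)); delta(p[0],p[1],122,-2.2)
E
```

```text
[651.4 304.4 140. ]
t 43.5 pos [637.4 299.5 251.7] yaw -2.7 -> d [ 13.5  -5.5 129.7] twist -0.5 n 130
```

{"name": "carry_out", "arguments": {
  "increments": [
    [60,[13.5,-5.5,10],-0.5],
    [60,[0,0,30],0],
    [60,[0,0,35],0],
    [60,[0,0,30],0],
    [60,[0,0,18],0],
    [60,[0,0,6],0],
    [60,[0,0,0],0],
    [60,[0,0,0],0]
  ]
}}

```text
time: 44.35
tool_pos: [0.652, 0.3055, 0.1232]
ee_rot: [-3.14, -0.003, -0.038]
wrist_force: [0.3, 0.4, -0.6]
width: 0.0721
finger_force: 0.0
```

{"name": "carry_out", "arguments": {
  "increments": [
    [200,[0,0,0],0],
    [255,[0,0,0],0],
    [255,[0,0,0],0],
    [255,[0,0,0],0],
    [255,[0,0,0],0],
    [255,[0,0,0],0],
    [255,[0,0,0],0],
    [255,[0,0,0],0]
  ]
}}

```text
time: 45.15
tool_pos: [0.6512, 0.3055, 0.1209]
ee_rot: [-3.142, 0.0, -0.038]
wrist_force: [-0.2, 0.9, 0.1]
width: 0.0211
finger_force: 30.0
```

{"name": "carry_out", "arguments": {
  "increments": [
    [255,[0,0,0],0],
    [255,[0,0,0],0],
    [255,[0,0,0],0],
    [255,[0,0,0],0]
  ]
}}

```text
time: 45.55
tool_pos: [0.6512, 0.3055, 0.1209]
ee_rot: [3.141, 0.0, -0.038]
wrist_force: [-0.2, 1.1, -0.8]
width: 0.0213
finger_force: 30.0
```

{"name": "carry_out", "arguments": {
  "increments": [
    [255,[0,0,-10],0],
    [255,[0,0,-30],0],
    [255,[0,0,-45],0],
    [255,[0,0,-45],0],
    [255,[0,0,0],0],
    [255,[0,0,0],0]
  ]
}}

```text
time: 46.15
tool_pos: [0.6519, 0.3057, 0.2543]
ee_rot: [-3.14, -0.005, -0.038]
wrist_force: [0.6, -0.6, -1.2]
width: 0.0218
finger_force: 30.0
```

```bash
python3 - <<'E'
from h import *
delta(669.7,17.1,250,-2.2)
E
```

```text
t 46.1 pos [651.9 305.7 254.3] yaw -2.2 -> d [ 28.7 287.8   3.8] twist 0.0 n 289
```

{"name": "carry_out", "arguments": {
  "increments": [
    [255,[3,25,0],0],
    [255,[4,44,0],0],
    [255,[5,44,0],0],
    [255,[5,45,0],0],
    [255,[4,45,0],0],
    [255,[4,45,0],0],
    [255,[4,40,0],0],
    [255,[0,0,0],0]
  ]
}}

```text
time: 46.95
tool_pos: [0.6685, 0.0107, 0.248]
ee_rot: [3.139, 0.005, -0.045]
wrist_force: [0.2, 0.9, 0.2]
width: 0.0217
finger_force: 30.0
```

{"name": "carry_out", "arguments": {
  "increments": [
    [255,[0,0,0],0],
    [255,[0,0,0],0],
    [255,[0,0,0],0],
    [255,[0,0,0],0],
    [255,[0,0,0],0],
    [255,[0,0,0],0],
    [255,[0,0,0],0],
    [255,[0,0,0],0]
  ]
}}

```text
time: 47.75
tool_pos: [0.6693, 0.0167, 0.2511]
ee_rot: [3.142, -0.0, -0.038]
wrist_force: [-0.2, 0.2, -1.9]
width: 0.0216
finger_force: 30.0
```

```bash
python3 - <<'E'
from h import *
delta(669.7,17.1,250,-2.2); o=robot.get_obs()["tool_pos"]
c=robot.get_calibration("wrist"); im=robot.snapshot("wrist"); cv2.imwrite("pics/w15.png",im)
print("pred tip",proj(c,o-[0,0,.111]),"stem mid",proj(c,o-[0,0,.07]),"well1",proj(c,[.6697,.0171,.062]))
cv2.imwrite("pics/w15v.png",cv2.resize(im[60:260,150:350],(600,600),interpolation=2))
E
```

```text
t 47.8 pos [669.3  16.7 251.1] yaw -2.2 -> d [ 0.4 -0.4  1.1] twist 0.0 n 1
pred tip [253.32267555 189.03285901] stem mid [253.27459432 203.69587776] well1 [253.05804591 169.57472224]
```

View pics/w15v.png

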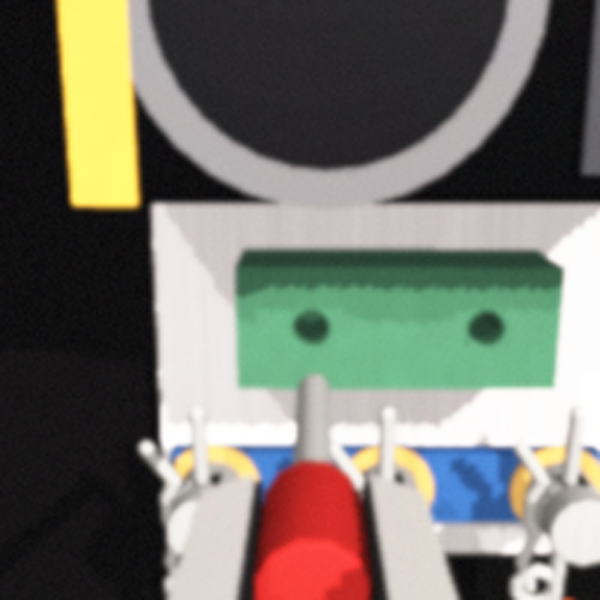

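Stem tip is at crop (315,375) and well1's mouth at (312,327). Nearly aligned: nudge +1 mm in x and -0.8 mm in tool y, then descend.

{"name": "carry_out", "arguments": {
  "increments": [
    [255,[1,-0.8,20],0],
    [255,[0,0,30],0],
    [255,[0,0,18],0],
    [255,[0,0,0],0],
    [255,[0,0,0],0],
    [255,[0,0,0],0],
    [255,[0,0,0],0],
    [255,[0,0,0],0]
  ]
}}

```text
time: 48.6
tool_pos: [0.6709, 0.0173, 0.1846]
ee_rot: [3.141, -0.003, -0.038]
wrist_force: [-0.3, -0.5, 0.0]
width: 0.0212
finger_force: 30.0
```

{"name": "carry_out", "arguments": {
  "increments": [
    [255,[0,0,4],0],
    [255,[0,0,4],0],
    [255,[0,0,4],0],
    [255,[0,0,4],0],
    [255,[0,0,4],0],
    [255,[0,0,0],0],
    [255,[0,0,0],0]
  ]
}}

```text
time: 49.3
tool_pos: [0.6703, 0.0174, 0.1628]
ee_rot: [3.142, 0.0, -0.038]
wrist_force: [-0.5, -0.5, -0.7]
width: 0.0217
finger_force: 30.0
```

Tip is 10 mm into the well with no force. Continue down to about 128.

{"name": "carry_out", "arguments": {
  "increments": [
    [255,[0,0,6],0],
    [255,[0,0,6],0],
    [255,[0,0,6],0],
    [255,[0,0,6],0],
    [255,[0,0,5],0],
    [255,[0,0,3],0],
    [255,[0,0,0],0],
    [255,[0,0,0],0]
  ]
}}

```text
time: 50.1
tool_pos: [0.6704, 0.0174, 0.1311]
ee_rot: [3.141, -0.0, -0.038]
wrist_force: [-0.3, 0.3, -0.1]
width: 0.0215
finger_force: 30.0
```

{"name": "carry_out", "arguments": {
  "increments": [
    [255,[0,0,1],0],
    [255,[0,0,1],0],
    [255,[0,0,1],0],
    [255,[0,0,0],0],
    [255,[0,0,0],0]
  ]
}}

```text
time: 50.6
tool_pos: [0.6703, 0.0174, 0.1281]
ee_rot: [3.142, -0.0, -0.038]
wrist_force: [0.2, 0.7, -0.7]
width: 0.0216
finger_force: 30.0
```

{"name": "carry_out", "arguments": {
  "increments": [
    [255,[0,0,0.7],0],
    [255,[0,0,0.7],0],
    [255,[0,0,0.6],0],
    [255,[0,0,0],0],
    [255,[0,0,0],0]
  ]
}}

```text
time: 51.1
tool_pos: [0.6707, 0.0173, 0.1275]
ee_rot: [3.141, -0.002, -0.038]
wrist_force: [-0.9, 0.4, 5.5]
width: 0.0215
finger_force: 30.0
```

Bottomed (5.5 N at z 127.5, as predicted). Release, rise, and check everything.

{"name": "carry_out", "arguments": {
  "increments": [
    [120,[0,0,0],0],
    [120,[0,0,0],0],
    [120,[0,0,0],0],
    [120,[0,0,0],0],
    [120,[0,0,-15],0],
    [120,[0,0,-40],0],
    [120,[0,0,-40],0],
    [120,[0,0,-40],0]
  ]
}}

```text
time: 51.9
tool_pos: [0.6702, 0.0174, 0.2637]
ee_rot: [3.141, -0.001, -0.038]
wrist_force: [0.8, 0.3, 0.5]
width: 0.0497
finger_force: 0.0
```

{"name": "carry_out", "arguments": {
  "increments": [
    [120,[-40,0,-20],0],
    [120,[-45,0,0],0],
    [120,[-45,0,0],0],
    [120,[-45,0,0],0],
    [120,[-45,0,0],0],
    [120,[0,0,0],0],
    [120,[0,0,0],0]
  ]
}}

```text
time: 52.6
tool_pos: [0.4503, 0.0258, 0.2828]
ee_rot: [3.141, -0.004, -0.038]
wrist_force: [0.5, -0.1, 0.8]
width: 0.0494
finger_force: 0.0
```

```bash
python3 - <<'E'
from h import *
S={n:robot.snapshot(n) for n in("scene","side","wrist")}; C={n:robot.get_calibration(n) for n in("scene","side")}
print({n:(proj(C[n],[.6703,.0168,.127]).round(1)) for n in C})
for n in C: print(n,"red",[b[0] for b in blobs(S[n],"red",8)],"yel",[b[0] for b in blobs(S[n],"yellow",30)],"or",[(b[0],b[1]) for b in blobs(S[n],"orange",25) if 140<b[0][1]<300])
m=mask(S["scene"],"blue"); m[:200]=0
k=max(cv2.findContours(m,0,2)[0],key=cv2.contourArea); print("tray bbox",cv2.boundingRect(k))
a=S["scene"][150:310,100:330]; b=S["side"][100:260,170:400]
cv2.imwrite("pics/fin.png",cv2.resize(np.hstack([a,b]),(800,278),interpolation=2)); print(robot.get_obs()["tool_pos"],robot.get_obs()["time"])
E
```

```text
{'scene': array([282.9, 194.4]), 'side': array([218.1, 161.9])}
scene red [[291.1, 139.3], [282.9, 192.3], [336.2, 193.5]] yel [[261.4, 120.5], [298.3, 129.6], [332.1, 203.2], [146.2, 250.4]] or [([254.2, 186.5], 78), ([239.5, 198.3], 82), ([223.6, 210.9], 80)]
side red [[218.3, 162.8], [160.3, 206.7], [187.5, 274.0]] yel [[176.4, 152.6], [337.0, 142.5], [223.4, 297.7], [168.1, 303.1]] or [([88.4, 142.4], 40), ([87.5, 158.2], 441), ([52.6, 171.9], 481), ([26.6, 176.2], 71), ([12.2, 196.0], 405), ([274.5, 184.7], 44), ([258.9, 199.1], 35), ([242.7, 212.4], 40), ([175.6, 233.3], 84), ([162.5, 247.1], 28)]
tray bbox (113, 233, 72, 58)
[0.4517475  0.02555438 0.28151975] 52.75
```

View pics/fin.png

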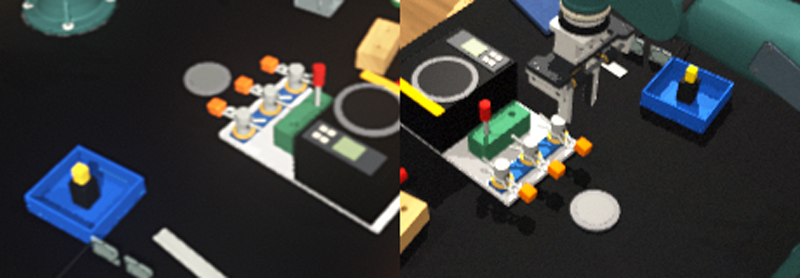

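The final view shows the carrier upright in the tray, the probe seated in its well and three clips home on their studs. The tray and bystanders haven't moved and the arm is clear.

```bash
python3 -c "
from bench import robot
print(robot.close_job())"
```

```text
the job is handed in; nothing more can be done
None
```

The job is handed in at about 53 s of the 210 s allowed: the fuse carrier is in the blue tray, the one probe present is fully down in a well, all three R-clips are home on their own studs, and the tray and bystander objects are where they were; the judge's result was not shown.

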